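Make up two condiment caddies

ROBOT

A 6-joint arm with a two-finger parallel gripper is mounted at the origin on a cart in front of the work surface, level with it; the furniture and walls round the work are solid. World frame = base frame: x ahead of the robot, y to its left, z up, the work surface at z = 0. Lengths are in m, angles in rad, forces in N, time in s.
With the tool pointing down it reaches from about 0.35 to 0.975 m from the base axis. Payload 4.9 kg.
Tool frame: the origin (TCP) lies on the centre line of the jaws, within the pads' length; the fingertips stand 14 mm ahead of it and the grasp point (between the pads) lies 5 mm behind it; y points along the fingers, z is the direction in which the jaws open and shut, and the axes are right-handed (so a half turn about y gives the same grasp; the last joint's range is limited). The gripper opens to 85 mm and grips with 20 to 120 N. Pads are 22 mm wide; open, the fingers measure 114 mm over their backs; the gripper's body (76 mm by 85 mm) begins 54 mm behind the grasp point. The pads swing forward as they close: fully open they stand 13 mm farther back than shut.
Start: joints at [1.211, 0.053, 1.613, -0, 1.476, -0.119], TCP at [0.149, 0.607, 0.245] pointing down, gripper open.
Joint ranges: [-3.01, 3.01], [-1.01, 2.22], [0.06, 2.58], [-1.02, 4.17], [0.09, 2.62], [-3.14, 3.14]. Speed limits (rad/s): [2.57, 2.57, 3.14, 3.14, 3.14, 3.14].

INTERFACE

Orientations are given as a rotation vector (axis times angle).
In Python, from station import ctrl gives the robot as it stands.
- The arm moves only by the tool servo_tool, never from a script. Its arguments are lists of equal length, an entry for each row: "delta_pos": the shift along the tool's x, y, z in m, a list of three; "dr": the turn, a rotation vector about the tool's x, y, z in degrees, a list of three; "grip": the opening, from 0 (shut) to 1 (fully open). In form: {"delta_pos": [[x, y, z], ...], "dr": [[rx, ry, rz], ...], "grip": [grip, ...]}. A call has 1 to 5 rows; each row shifts and turns the pose as measured when the row begins, along the tool's axes as they then stand; what a row does not reach is not made up. A row lasts 1/8 s, in which the tool goes at most 62.5 mm and 10.7 degrees, less where a joint would pass 70% of its speed; a pose out of reach is approached as far as the arm can. A call is refused whole if a number of a shift passes 0.0625 or a number of a turn 10.7, either way. A call with a gripper value outside its range is refused whole. The fingers move at their own pace and stop on an object; "grip_force" is the grip in N (left out, the last holds). Time passes only in rows, so rows that do not move let the fingers close. It gives the time, the measured TCP pose, the force and the opening at its end, in the units of the state.
- ctrl.get_obs(): the state, without advancing time (a new reading comes with each control period).
- ctrl.get_image(name): name is "scene" or "top" or "wrist"; returns the picture (420x560x3 uint8, red, green, blue); there is no depth.
- ctrl.camera_params(name): a dict with "fovy" (degrees; the focal length in pixels is half the picture's height over the tangent of half this angle, whatever the lens; pixels are square), "cx", "cy" (the principal point, pixels), "eye" and "rotation" of the camera in the world. Camera axes: x right, y down, z forward; pixel columns grow to the right and rows downward; lengths in m; the calibration is good to about 2 mm. A picture is of the moment at which its call begins: read the wrist's pose just before it. camera_params takes no time and is no camera call; for the wrist camera it gives the pose at the moment of the call.
- ctrl.finish_job(): hands the job in, once; it reports no verdict.
Trained networks look in the newest picture that a camera, given by its name, has taken for a name from the list of things; names that differ only in an ending like _2 or _b are one class to them, and where a whole thing is asked for, a point or a joint stands for the part that bears it (a point fixed in the world has none). Each returns a list of dicts, best first, with "score" (0 to 1); they miss things now and then, are a little off and sometimes report something else, mostly with a low value. They report only what shows in the picture. A call takes as long as a camera call.
- ctrl.masks_of(camera, label): "pixels" (420x560 bool, what is visible of it) and "extent" ([left, top, right, bottom] in pixels, round what is visible of it).
The state is a dict: "t": time; "q": joint angles; "dq": joint speeds; "effort": joint torques, N m; "tool_pos": TCP position; "tool_rot": TCP orientation; "contact_force": force on the tool from outside, world axes, zero at the start; "wrist_torque": the same for the moment, N m; "opening": finger opening in m.
Only numpy, scipy, OpenCV 4.12 (cv2) and the standard library are available. Lean on these libraries where they do the work, as an engineer would, in place of code of your own. Each camera call takes 0.05 s, during which the arm holds its last target.

TASK

Make up the two table caddies from the condiments standing about. In the three-compartment caddy goes the wooden pepper mill in the compartment beside the loop handle, the slim clear-lidded spice jar in the middle and the slim red-lidded spice jar at the other end; in the two-compartment caddy goes the sauce bottle in the long compartment and the squat red-lidded jar in the short one. Set each down upright on the floor of its compartment without dropping it or knocking it over, and leave the timer, the tape roll and the lemon reamer where they lie.

Things in the scene. Friction and masses are not known exactly. Their poses are not given: they have to be found in the camera images.
- caddy_three: The three-compartment caddy, 90 x 250 x 22 mm. Fixed low open wooden box; origin centre of underside, z up, compartments in a row along y, flat steel loop handle on the +y end (29 mm out, 13 mm up). Walls 6 mm thick, 22 high; dividers 5 thick, 19 high; floor 6 mm up. Compartments 78 mm along x, centred at x = 0; all 76 mm along y, centred at y = +81 (by the handle), 0 and -81 mm.
- caddy_two: The two-compartment caddy, 90 x 185 x 22 mm. Fixed low open wooden box; origin centre of underside, z up, compartments in a row along y, flat steel loop handle on the +y end (29 mm out, 13 mm up). Walls 6 mm thick, 22 high; dividers 5 thick, 19 high; floor 6 mm up. Compartments 78 mm along x, centred at x = 0; long one 92 mm along y, centred at y = -40.5 mm; short one 76 mm, at y = +48.5 mm (by the handle).
- sauce_bottle: Green flat-sided sauce bottle, round white cap, 186 mm tall, under 0.5 kg. Body 52 mm along x, 82 mm along y; cap 46 mm across, 157 to 186 mm up: grip it there, across x. To fit, its y must lie along the caddy's row (y), either way round. Stands upright at the start; origin at the centre of its underside, z up its axis.
- pepper_mill: Turned wooden pepper mill, 160 mm tall, round, 58 mm across the foot; the head is 50 mm across from 116 to 149 mm up with a 12 mm knob on top, and does not turn. Stands upright at the start; origin at the centre of its underside, z up its axis.
- clear_lid_jar: Slim round spice jar with a clear colourless lid and a brown label, 44 mm across, 109 mm tall; the lid (88 to 109 mm up) is fixed. Stands upright at the start; origin at the centre of its underside, z up its axis.
- slim_red_jar: Slim round spice jar with a red lid and green label, 46 mm across, 109 mm tall; the lid (88 to 109 mm up) is fixed. Stands upright at the start; origin at the centre of its underside, z up its axis.
- squat_red_jar: Squat wide jar with a red lid, round, 59 mm across, 86 mm tall; the lid is fixed. Stands upright at the start; origin at the centre of its underside, z up its axis.
- timer: Bystander: light kitchen timer lying flat, 78 x 52 x 14 mm, loose. Origin at the centre of its underside.
- tape_roll: Bystander: roll of masking tape lying flat, 104 mm across, 25 mm high, loose. Origin at the centre of its underside.
- reamer: Bystander: small cream lemon reamer (ribbed cone in a round dish), 70 mm across, 27 mm high, loose. Origin at the centre of its underside.

How it is judged:
At the end, for the whole second after the job is handed in: All five stand upright (within 0.12 rad), at rest and released in the compartments that the goal names: underside at most 6 mm above the compartment floor, axis within 20 mm of the compartment's centre along both caddy axes (x of sauce_bottle in the frame of caddy_two between -0.02 and 0.02 m and y of sauce_bottle in the frame of caddy_two between -0.0605 and -0.0205 m and z of each of sauce_bottle, squat_red_jar in the frame of caddy_two below 0.012 m and angle between each of sauce_bottle, squat_red_jar, pepper_mill, clear_lid_jar, slim_red_jar's own z axis and vertical below 0.12 rad and linear speed of each of sauce_bottle, squat_red_jar, pepper_mill, clear_lid_jar, slim_red_jar below 0.02 m/s and angular speed of each of sauce_bottle, squat_red_jar, pepper_mill, clear_lid_jar, slim_red_jar below 0.3 rad/s and x of squat_red_jar in the frame of caddy_two between -0.02 and 0.02 m and y of squat_red_jar in the frame of caddy_two between 0.0285 and 0.0685 m and x of pepper_mill in the frame of caddy_three between -0.02 and 0.02 m and y of pepper_mill in the frame of caddy_three between 0.061 and 0.101 m and z of each of pepper_mill, clear_lid_jar, slim_red_jar in the frame of caddy_three below 0.012 m and x of clear_lid_jar in the frame of caddy_three between -0.02 and 0.02 m and y of clear_lid_jar in the frame of caddy_three between -0.02 and 0.02 m and x of slim_red_jar in the frame of caddy_three between -0.02 and 0.02 m and y of slim_red_jar in the frame of caddy_three between -0.101 and -0.061 m); the robot touches nothing.
It fails at once if a condiment is dropped or flung (faster than 0.6 m/s while the fingers do not hold it) ((linear speed of sauce_bottle above 0.6 m/s and contact force between sauce_bottle and the fingers below 0.05 N) or (linear speed of squat_red_jar above 0.6 m/s and contact force between squat_red_jar and the fingers below 0.05 N) or (linear speed of pepper_mill above 0.6 m/s and contact force between pepper_mill and the fingers below 0.05 N) or (linear speed of clear_lid_jar above 0.6 m/s and contact force between clear_lid_jar and the fingers below 0.05 N) or (linear speed of slim_red_jar above 0.6 m/s and contact force between slim_red_jar and the fingers below 0.05 N)).
It fails at once if a condiment is knocked over (leans more than 0.9 rad) (angle between any of sauce_bottle, squat_red_jar, pepper_mill, clear_lid_jar, slim_red_jar's own z axis and vertical above 0.9 rad).
It fails at once if the timer, tape roll or reamer is displaced by more than 30 mm (distance of any of timer, tape_roll, reamer from where it was at the start of the episode above 0.03 m).
It also fails if it takes over 128 s, if anything falls off the work surface, if the arm or the gripper's body presses on something with over 40 N, if the wrist force passes 120 N, or if a joint passes its speed limit or range.

## Working session

There is one attempt and no reset: what is moved stays moved. The work goes in short steps, Python scripts to look and compute and a tool call to move; the robot and the scene stay as the last step left them, time stands still between calls to the robot, and variables do not carry over. Pictures are saved under pics/ and viewed, and the job is handed in when it is done.

Besides the shell and the picture viewer there is one more tool, called after "Request:" in YAML: its name, and indented under it one key for each argument. servo_tool: Moves the arm, as the interface text tells. Its arguments: {"type":"object","properties":{"delta_pos":{"type":"array","items":{"type":"array","items":{"type":"number"}}},"dr":{"type":"array","items":{"type":"array","items":{"type":"number"}}},"grip":{"type":"array","items":{"type":"number"}},"grip_force":{"type":"number"}},"required":["delta_pos","dr","grip"]}

```bash
ls; mkdir -p pics; python3 - <<'E'
from station import ctrl
import cv2,numpy as np
for n in ["scene","top","wrist"]:
    im=ctrl.get_image(n); cv2.imwrite(f"pics/{n}0.png",im[:,:,::-1])
    p=ctrl.camera_params(n); print(n,p)
o=ctrl.get_obs(); print({k:np.round(v,4) for k,v in o.items()})
E
```

```text
pics
scene {'fovy': 56.197425884282936, 'cx': 276.84040068234674, 'cy': 207.9958376893109, 'eye': array([ 0.07129988, -0.60463433,  0.46943108]), 'rotation': array([-2.01250424,  0.69773107, -0.39157788])}
top {'fovy': 42.320490823595044, 'cx': 280.6865495155926, 'cy': 207.4447307496134, 'eye': array([0.29066945, 0.0052768 , 1.16451713]), 'rotation': array([-1.95381126,  2.2462306 , -0.25272341])}
wrist {'fovy': 60.99995218817222, 'cx': 279.024516983756, 'cy': 211.39557158676806, 'eye': array([0.07909802, 0.62354994, 0.3732087 ]), 'rotation': array([2.28597237, 1.79407984, 0.2561141 ])}
{'t': np.float64(0.15), 'q': array([ 1.211 ,  0.0532,  1.614 , -0.    ,  1.476 , -0.119 ]), 'dq': array([ 0.0002, -0.001 , -0.0028,  0.0015, -0.0007,  0.0019]), 'effort': array([ 7.00000e-04, -3.94235e+01, -3.70725e+01, -2.00000e-04,
        4.60000e-03, -0.00000e+00]), 'tool_pos': array([0.1489, 0.6065, 0.2443]), 'tool_rot': array([-1.5641,  0.1894, -0.1888]), 'contact_force': array([0.465 , 0.1646, 0.7968]), 'wrist_torque': array([0.0657, 0.0156, 0.0058]), 'opening': np.float64(0.0853)}
```

View pics/scene0.png

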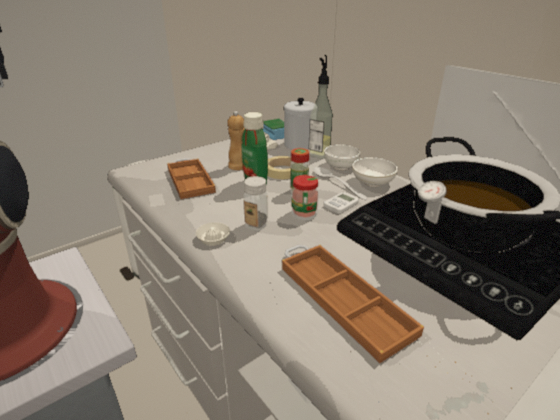

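View pics/top0.png

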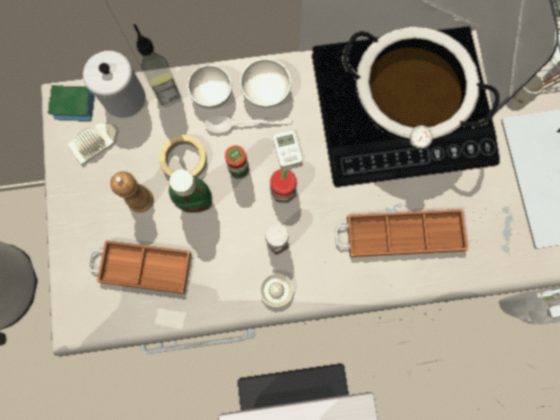

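View pics/wrist0.png

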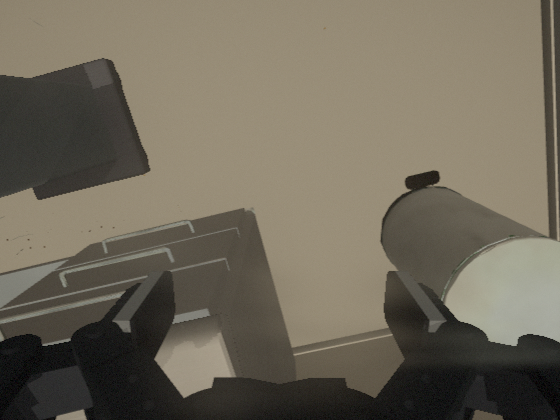

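```bash
cat > h.py <<'E'
import numpy as np,cv2
from scipy.spatial.transform import Rotation as R
from scipy.optimize import minimize
H,W=420,560
def proj(P,p):
    Rm=R.from_rotvec(p['rotation']).as_matrix(); c=(P-p['eye'])@Rm
    f=H/2/np.tan(np.radians(p['fovy']/2))
    return np.c_[c[:,0]/c[:,2]*f+p['cx'],c[:,1]/c[:,2]*f+p['cy']]
def unproj(u,v,p,z):
    Rm=R.from_rotvec(p['rotation']).as_matrix();f=H/2/np.tan(np.radians(p['fovy']/2))
    d=Rm@np.array([(u-p['cx'])/f,(v-p['cy'])/f,1]); s=(z-p['eye'][2])/d[2]; return p['eye']+s*d
a=np.linspace(0,2*np.pi,40,endpoint=False)
def cyl(r,z0,z1): return np.vstack([np.c_[r*np.cos(a),r*np.sin(a),0*a+z] for z in (z0,z1)])
def box(x0,x1,y0,y1,z0,z1): return np.array([[x,y,z] for x in (x0,x1) for y in (y0,y1) for z in (z0,z1)],float)
def ell(rx,ry,z0,z1): return np.vstack([np.c_[np.sign(np.cos(a))*rx*abs(np.cos(a))**.5,np.sign(np.sin(a))*ry*abs(np.sin(a))**.5,0*a+z] for z in (z0,z1)])
def shell(L): return [box(-.045,.045,-L/2,L/2,0,.022)]
M={'caddy_three':shell(.25)+[box(-.02,.02,.125,.154,.011,.015)],
'caddy_two':shell(.185)+[box(-.02,.02,.0925,.1215,.011,.015)],
'sauce_bottle':[ell(.026,.041,0,.105),np.vstack([ell(.026,.041,.105,.105),cyl(.018,.15,.157)]),cyl(.023,.157,.186)],
'pepper_mill':[cyl(.029,0,.03),np.vstack([cyl(.027,.03,.03),cyl(.02,.07,.07)]),cyl(.019,.07,.116),cyl(.025,.116,.149),cyl(.006,.149,.16)],
'clear_lid_jar':[cyl(.022,0,.109)],'slim_red_jar':[cyl(.023,0,.109)],'squat_red_jar':[cyl(.0295,0,.086)],
'timer':[box(-.039,.039,-.026,.026,0,.014)],'tape_roll':[cyl(.052,0,.025)],'reamer':[cyl(.035,0,.02)]}
S=2
def render(name,x,y,yaw,p,z=0):
    m=np.zeros((H*S,W*S),np.uint8);c,s=np.cos(yaw),np.sin(yaw);Rz=np.array([[c,-s,0],[s,c,0],[0,0,1]])
    for part in M[name]:
        q=proj(part@Rz.T+[x,y,z],p)*S+S/2-.5
        cv2.fillConvexPoly(m,cv2.convexHull(np.round(q*16).astype(np.int32)),1,shift=4)
    return cv2.GaussianBlur(m.astype(np.float32),(9,9),0)
def fit(name,masks,cams,x0,yaws=(0,)):
    T={c:cv2.GaussianBlur(cv2.resize(masks[c].astype(np.float32),(W*S,H*S)),(9,9),0) for c in masks}
    best=None
    for y0 in yaws:
        yawfree=len(yaws)>1
        def cost(v):
            t=0
            for c in T:
                r=render(name,v[0],v[1],v[2]*10 if yawfree else 0,cams[c]); t+=1-np.minimum(r,T[c]).sum()/np.maximum(r,T[c]).sum()
            return t/len(T)
        n=3 if yawfree else 2
        v0=np.array([x0[0],x0[1],y0/10])[:n]
        s=np.vstack([v0]+[v0+d for d in np.eye(n)*.02])
        o=minimize(cost,v0,method='Nelder-Mead',options=dict(initial_simplex=s,xatol=1e-4,fatol=1e-5,maxiter=200))
        if best is None or o.fun<best[1]: best=(np.r_[o.x[:2],o.x[2]*10 if yawfree else 0],o.fun)
    return best
E
cat > det.py <<'E'
from h import *
from station import ctrl
cams={c:ctrl.camera_params(c) for c in('top','scene')}
ims={c:ctrl.get_image(c) for c in cams}
import pickle
res={}
for n in M:
    ms={}
    for c in cams:
        r=ctrl.masks_of(c,n)
        if r: ms[c]=r[0]['pixels']; 
        print(n,c,[(round(d['score'],2),[int(x) for x in d['extent']]) for d in r[:3]])
    res[n]=ms
pickle.dump((res,cams,ims),open('d0.pkl','wb'))
print(ctrl.get_obs()['t'])
E
python3 det.py
```

```text
caddy_three top [(0.84, [334, 208, 467, 260]), (0.73, [86, 244, 188, 293]), (0.31, [160, 133, 207, 177])]
caddy_three scene [(0.92, [280, 242, 421, 361])]
caddy_two top [(0.67, [86, 243, 189, 294])]
caddy_two scene [(0.77, [167, 156, 220, 201])]
sauce_bottle top [(0.65, [168, 169, 211, 212])]
sauce_bottle scene [(0.65, [242, 113, 266, 182])]
pepper_mill top [(0.65, [85, 244, 189, 292]), (0.58, [111, 171, 154, 212])]
pepper_mill scene [(0.9, [226, 110, 244, 169])]
clear_lid_jar top [(0.89, [263, 226, 288, 252]), (0.65, [271, 129, 304, 171]), (0.5, [333, 208, 466, 261])]
clear_lid_jar scene [(0.86, [242, 173, 271, 228])]
slim_red_jar top [(0.67, [225, 146, 250, 181])]
slim_red_jar scene [(0.7, [289, 148, 309, 191])]
squat_red_jar top [(0.91, [268, 166, 295, 203])]
squat_red_jar scene [(0.62, [293, 176, 318, 219]), (0.59, [282, 246, 422, 367])]
timer top [(0.8, [268, 130, 304, 168])]
timer scene [(0.72, [323, 191, 359, 212])]
tape_roll top [(0.6, [162, 134, 209, 179])]
tape_roll scene [(0.68, [266, 155, 292, 179])]
reamer top [(0.92, [258, 275, 292, 307])]
reamer scene [(0.65, [196, 222, 228, 243])]
1.25
```

```bash
cat > fitall.py <<'E'
from h import *
import pickle
res,cams,ims=pickle.load(open('d0.pkl','rb'))
# pepper mill top: manual: drop wrong one
res['pepper_mill'].pop('top')
vis=ims['top'].copy(); vs=ims['scene'].copy()
Y=np.arange(0,2*np.pi,np.pi/4)
for n in M:
    z={'sauce_bottle':.1,'pepper_mill':.08}.get(n,.03)
    c='top' if 'top' in res[n] else 'scene'
    yy,xx=np.nonzero(res[n][c]); w=unproj(xx.mean(),yy.mean(),cams[c],z)
    yaws=Y if 'caddy' in n else (Y[:4] if n in('sauce_bottle','timer') else (0,))
    for keys in (['top','scene'],['top'],['scene']):
        mk={k:res[n][k] for k in keys if k in res[n]}
        if len(mk)<len(keys): continue
        b=fit(n,mk,cams,w,yaws); print(n,keys,np.round(b[0],4),round(b[1],3))
        if len(keys)==2 or (n=='pepper_mill'):
            for cc,im in(('top',vis),('scene',vs)):
                r=cv2.resize((render(n,*b[0],cams[cc])>.5).astype(np.uint8),(W,H))
                cs,_=cv2.findContours(r,0,1); cv2.drawContours(im,cs,-1,(0,255,255),1)
cv2.imwrite('pics/fit_top.png',cv2.resize(vis[100:320,40:490],None,fx=1.77,fy=1.77)[:,:,::-1]);cv2.imwrite('pics/fit_scene.png',cv2.resize(vs[90:380,110:450],None,fx=2,fy=2)[:,:,::-1])
E
python3 fitall.py
```

```text
caddy_three ['top', 'scene'] [ 0.4639 -0.2848  6.193 ] 0.064
caddy_three ['top'] [ 0.4643 -0.2859  6.1983] 0.057
caddy_three ['scene'] [ 0.4635 -0.2833 -0.0918] 0.061
caddy_two ['top', 'scene'] [ 0.4686  0.2805 -0.2606] 0.066
caddy_two ['top'] [0.4702 0.2805 6.0239] 0.078
caddy_two ['scene'] [ 0.4679  0.2811 -0.2653] 0.039
sauce_bottle ['top', 'scene'] [ 0.5958  0.1599 -0.2626] 0.185
sauce_bottle ['top'] [ 0.5977  0.1587 -0.3447] 0.15
sauce_bottle ['scene'] [ 0.6151  0.1894 -0.2297] 0.155
pepper_mill ['scene'] [0.6222 0.2849 0.    ] 0.296
clear_lid_jar ['top', 'scene'] [ 0.4799 -0.0067  0.    ] 0.09
clear_lid_jar ['top'] [ 0.4804 -0.0064  0.    ] 0.073
clear_lid_jar ['scene'] [ 0.478  -0.0079  0.    ] 0.103
slim_red_jar ['top', 'scene'] [0.6557 0.0552 0.    ] 0.225
slim_red_jar ['top'] [0.6564 0.055  0.    ] 0.066
slim_red_jar ['scene'] [0.6666 0.0683 0.    ] 0.37
squat_red_jar ['top', 'scene'] [ 0.5928 -0.035   0.    ] 0.094
squat_red_jar ['top'] [ 0.5927 -0.035   0.    ] 0.093
squat_red_jar ['scene'] [ 0.594  -0.0337  0.    ] 0.095
timer ['top', 'scene'] [ 0.6892 -0.0593  0.137 ] 0.106
timer ['top'] [ 0.6906 -0.059   0.1181] 0.066
timer ['scene'] [ 0.6884 -0.0585  3.3326] 0.127
tape_roll ['top', 'scene'] [0.7    0.1745 0.    ] 0.482
tape_roll ['top'] [0.7    0.1752 0.    ] 0.515
tape_roll ['scene'] [0.6969 0.1763 0.    ] 0.444
reamer ['top', 'scene'] [0.382  0.0089 0.    ] 0.16
reamer ['top'] [0.3826 0.0088 0.    ] 0.031
reamer ['scene'] [0.3853 0.0196 0.    ] 0.269
```

View pics/fit_top.png

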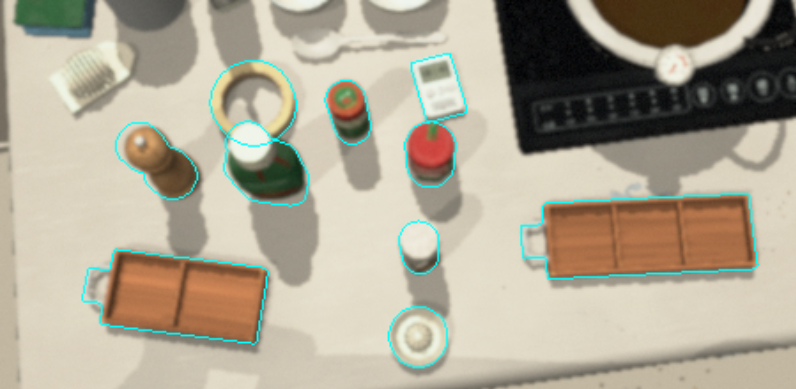

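View pics/fit_scene.png

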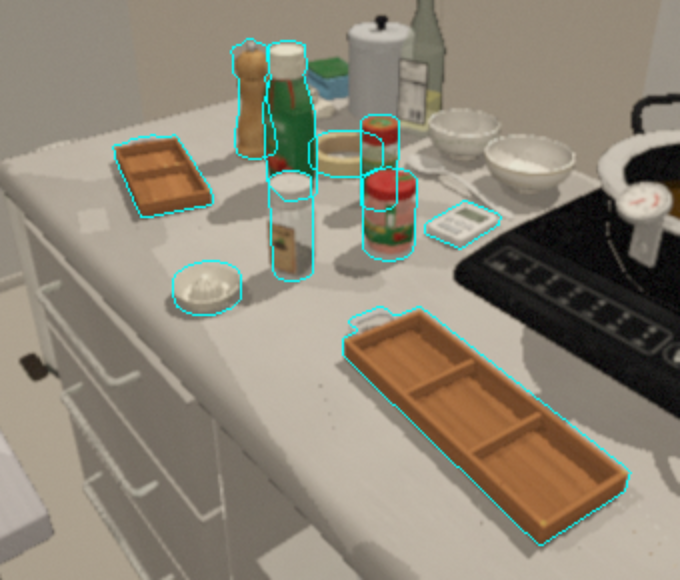

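```bash
cat > plan.py <<'E'
import sys
from h import *
from station import ctrl
# usage: plan.py x y z phi_deg [n]   phi: jaw direction (tool z) in world, deg
def plan(tx,ty,tz,phi,n=5,vmax=.06,wmax=10):
    o=ctrl.get_obs(); p=o['tool_pos'].copy(); Rm=R.from_rotvec(o['tool_rot']).as_matrix()
    f=o['contact_force']
    cur=np.degrees(np.arctan2(Rm[1,2],Rm[0,2]))
    while phi-cur>90: phi-=180
    while phi-cur<-90: phi+=180
    print('t %.2f'%o['t'],'pos',np.round(p,4),'phi %.1f'%cur,'tilt %.2f'%np.degrees(np.arccos(-Rm[2,1])),'open %.4f'%o['opening'],'F',np.round(f,1),'q',np.round(o['q'],2))
    c,s=np.cos(np.radians(phi)),np.sin(np.radians(phi))
    Rt=np.array([[s,0,c],[-c,0,s],[0,-1,0]])
    T=np.array([tx,ty,tz]); D=[];A=[]
    k=0
    while k<n:
        d=T-p; L=np.linalg.norm(d); rv=R.from_matrix(Rm.T@Rt).as_rotvec(degrees=True); w=np.linalg.norm(rv)
        if L<5e-4 and w<.2: break
        m=max(L/vmax,w/wmax,1); m=np.ceil(m-1e-6)
        dl=np.round(Rm.T@d/m,4); dr=np.round(rv/m,1)
        D.append(dl.tolist());A.append(dr.tolist())
        p=p+Rm@dl; Rm=Rm@R.from_rotvec(dr,degrees=True).as_matrix(); k+=1
    print('left %.4f'%np.linalg.norm(T-p),'\n"delta_pos":',D,'\n"dr":',A)
if __name__=='__main__':
    a=list(map(float,sys.argv[1:5])); plan(*a,n=int(sys.argv[5]) if len(sys.argv)>5 else 5, vmax=float(sys.argv[6]) if len(sys.argv)>6 else .06)
E
python3 plan.py .593 -.035 .26 -15 14; python3 - <<'E'
from h import *
from station import ctrl
import pickle
r=ctrl.masks_of('top','pepper_mill'); print([(d['score'],d['extent']) for d in r])
res,cams,ims=pickle.load(open('d0.pkl','rb'))
k=[d for d in r if d['extent'][1]<200][0]
res['pepper_mill']['top']=k['pixels']; pickle.dump((res,cams,ims),open('d0.pkl','wb'))
for keys in(['top'],['top','scene']):
    print(fit('pepper_mill',{c:res['pepper_mill'][c] for c in keys},cams,(.62,.285)))
E
```

```text
t 1.25 pos [0.149  0.6069 0.2453] phi 76.2 tilt 0.00 open 0.0856 F [0.5 0.3 0.1] q [ 1.21  0.05  1.61  0.    1.48 -0.12]
left 0.0000 
"delta_pos": [[0.0417, -0.0011, -0.037], [0.0374, -0.001, -0.0413], [0.0327, -0.0011, -0.0452], [0.0275, -0.001, -0.0485], [0.0219, -0.0011, -0.0513], [0.0162, -0.001, -0.0533], [0.0101, -0.0011, -0.0548], [0.0041, -0.001, -0.0556], [-0.0022, -0.0011, -0.0557], [-0.0083, -0.001, -0.0551], [-0.0144, -0.0011, -0.0539], [-0.0202, -0.001, -0.052], [-0.0258, -0.0011, -0.0494], [-0.0311, -0.001, -0.0463]] 
"dr": [[0.0, -6.3, -0.0], [-0.0, -6.3, -0.0], [-0.0, -6.3, -0.0], [-0.0, -6.4, -0.0], [-0.0, -6.3, -0.0], [-0.0, -6.4, -0.0], [-0.0, -6.3, -0.0], [-0.0, -6.4, -0.0], [-0.0, -6.3, -0.0], [-0.0, -6.4, -0.0], [-0.0, -6.3, -0.0], [-0.0, -6.4, -0.0], [-0.0, -6.3, -0.0], [-0.0, -6.4, -0.0]]
[(0.65, [85.1, 244.1, 189.6, 292.1]), (0.58, [111.7, 171.2, 154.0, 212.7])]
(array([0.61890648, 0.27707641, 0.        ]), np.float64(0.08669853210449219))
(array([0.61815794, 0.27709062, 0.        ]), np.float64(0.19519928097724915))
```

Request:
servo_tool:
  delta_pos:
    - [0.042,-0.002,-0.037]
    - [0.037,-0.002,-0.041]
    - [0.033,-0.002,-0.045]
    - [0.0275,-0.001,-0.0485]
    - [0.022,-0.001,-0.051]
  dr:
    - [0,-6.3,0]
    - [0,-6.3,0]
    - [0,-6.3,0]
    - [0,-6.4,0]
    - [0,-6.3,0]
  grip: [1,1,1,1,1]
  grip_force: 40

```text
t: 1.92
tool_pos: [0.3121, 0.376, 0.2536]
tool_rot: [-1.554, -0.265, 0.262]
contact_force: [0.8, 0.4, 0.6]
opening: 0.0855
```

```bash
python3 plan.py .593 -.035 .26 -15 9
```

```text
t 1.93 pos [0.3121 0.376  0.2536] phi 109.3 tilt 0.11 open 0.0855 F [0.8 0.4 0.6] q [ 0.73 -0.29  1.91 -0.    1.52 -1.18]
left 0.0001 
"delta_pos": [[0.0144, -0.0007, -0.0534], [0.0085, -0.0007, -0.0547], [0.0026, -0.0007, -0.0552], [-0.0034, -0.0007, -0.0552], [-0.0093, -0.0007, -0.0545], [-0.0152, -0.0007, -0.0532], [-0.0208, -0.0007, -0.0513], [-0.0263, -0.0007, -0.0487], [-0.0313, -0.0007, -0.0455]] 
"dr": [[0.0, -6.2, 0.0], [0.0, -6.2, 0.0], [0.0, -6.2, 0.0], [0.0, -6.2, 0.0], [0.0, -6.2, 0.0], [0.0, -6.2, 0.0], [0.0, -6.2, 0.0], [0.0, -6.2, 0.0], [0.1, -6.1, 0.1]]
```

```bash
sed -i '/while phi/d' plan.py; python3 plan.py .593 -.035 .26 -15 5
```

```text
t 1.93 pos [0.3121 0.376  0.2536] phi 109.3 tilt 0.11 open 0.0855 F [0.8 0.4 0.6] q [ 0.73 -0.29  1.91 -0.    1.52 -1.18]
left 0.3064 
"delta_pos": [[0.01, -0.0005, -0.037], [0.016, -0.0005, -0.0348], [0.0216, -0.0005, -0.0316], [0.0265, -0.0005, -0.0276], [0.0307, -0.0005, -0.0229]] 
"dr": [[-0.0, 9.6, 0.0], [-0.0, 9.6, 0.0], [-0.0, 9.6, 0.0], [-0.0, 9.5, 0.0], [-0.0, 9.6, 0.0]]
```

Request:
servo_tool:
  delta_pos:
    - [0.01,-0.001,-0.037]
    - [0.016,-0.001,-0.035]
    - [0.0215,-0.001,-0.0315]
    - [0.0265,-0.001,-0.0275]
    - [0.0305,-0.001,-0.023]
  dr:
    - [0,9.6,0]
    - [0,9.6,0]
    - [0,9.6,0]
    - [0,9.6,0]
    - [0,9.6,0]
  grip: [1,1,1,1,1]

```text
t: 2.55
tool_pos: [0.4217, 0.2101, 0.2601]
tool_rot: [-1.527, 0.411, -0.418]
contact_force: [-0.6, 0.4, 0.5]
opening: 0.0854
```

```bash
python3 plan.py .593 -.035 .26 -15 5
```

```text
t 2.55 pos [0.4217 0.2101 0.2601] phi 59.7 tilt 0.34 open 0.0854 F [-0.6  0.4  0.5] q [ 0.3  -0.34  1.94  0.    1.53 -0.74]
left 0.1121 
"delta_pos": [[0.034, 0.0, -0.0156], [0.036, 0.0001, -0.0099], [0.0372, 0.0001, -0.004], [0.0373, 0.0, 0.0021], [0.0365, 0.0001, 0.0081]] 
"dr": [[-0.0, 9.3, -0.0], [-0.1, 9.3, -0.0], [-0.0, 9.3, -0.0], [-0.1, 9.4, -0.0], [-0.0, 9.3, -0.0]]
```

Request:
servo_tool:
  delta_pos:
    - [0.034,0,-0.0155]
    - [0.036,0,-0.01]
    - [0.037,0,-0.004]
    - [0.037,0,0.002]
    - [0.0365,0,0.008]
  dr:
    - [0,9.3,0]
    - [0,9.3,0]
    - [0,9.3,0]
    - [0,9.3,0]
    - [0,9.3,0]
  grip: [1,1,1,1,1]

```text
t: 3.18
tool_pos: [0.5297, 0.0502, 0.2616]
tool_rot: [-1.289, 1.055, -1.062]
contact_force: [0.3, 0.8, -0.5]
opening: 0.0857
```

```bash
python3 plan.py .593 -.035 .21 -15 5; python3 - <<'E'
from h import *
from station import ctrl
print(ctrl.camera_params('wrist'))
cv2.imwrite('pics/w1.png',ctrl.get_image('wrist')[:,:,::-1])
E
```

```text
t 3.17 pos [0.5297 0.0502 0.2616] phi 11.5 tilt 0.53 open 0.0857 F [ 0.3  0.8 -0.5] q [-0.05 -0.19  1.81  0.    1.51 -0.25]
left 0.0000 
"delta_pos": [[0.0321, 0.0173, 0.0148], [0.0294, 0.0173, 0.0196], [0.0259, 0.0172, 0.024]] 
"dr": [[-0.2, 8.8, -0.1], [-0.1, 8.9, -0.1], [-0.2, 8.8, -0.0]]
{'fovy': 60.99995218817222, 'cx': 279.024516983756, 'cy': 211.39557158676806, 'eye': array([0.51376955, 0.11943867, 0.39053955]), 'rotation': array([2.84671923, 0.28617976, 0.05517741])}
```

View pics/w1.png

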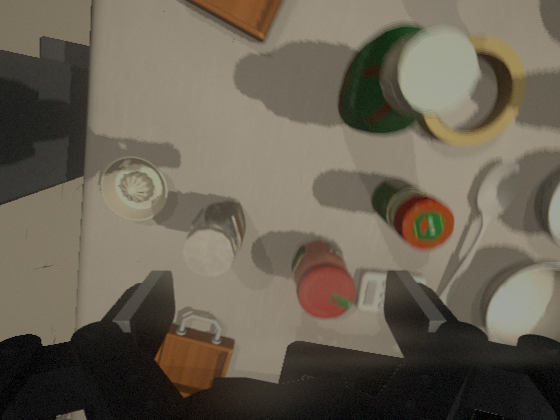

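```bash
cat > wfit.py <<'E'
import sys
from h import *
from station import ctrl
# wfit.py name x y [yaw]
a=sys.argv[1:]
p={'wrist':ctrl.camera_params('wrist')}; im=ctrl.get_image('wrist')
for s in a:
    n,x,y=s.split(',')[:3]; yaws=[float(t) for t in s.split(',')[3:]] or (0,)
    r=ctrl.masks_of('wrist',n)
    best=[]
    for d in r[:3]:
        b=fit(n,{'wrist':d['pixels']},p,(float(x),float(y)),yaws); best.append((b[1],b[0],round(d['score'],2)))
    best.sort(key=lambda t:t[0])
    for b in best: print(n,np.round(b[1],4),'cost %.3f'%b[0],b[2])
    if best:
        rr=cv2.resize((render(n,*best[0][1],p['wrist'])>.5).astype(np.uint8),(W,H)); cs,_=cv2.findContours(rr,0,1); cv2.drawContours(im,cs,-1,(255,0,255),1)
cv2.imwrite('pics/wfit.png',im[:,:,::-1])
E
python3 wfit.py squat_red_jar,.593,-.035 clear_lid_jar,.48,-.0065 slim_red_jar,.656,.055 sauce_bottle,.597,.16,-.25,-.4
```

```text
squat_red_jar [ 0.5946 -0.0339  0.    ] cost 0.084 0.94
clear_lid_jar [ 0.4813 -0.0057  0.    ] cost 0.085 0.58
slim_red_jar [0.6562 0.0548 0.    ] cost 0.049 0.87
sauce_bottle [ 0.5933  0.1554 -0.2794] cost 0.116 0.6
sauce_bottle [ 0.597  0.16  -0.25 ] cost 1.000 0.31
```

View pics/wfit.png

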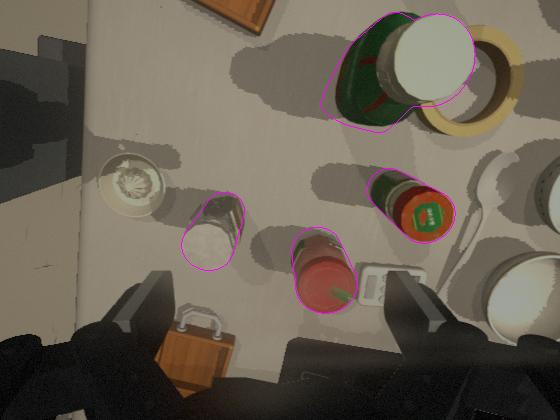

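Request:
servo_tool:
  delta_pos:
    - [0.0322,0.017,0.015]
    - [0.0294,0.017,0.02]
    - [0.026,0.017,0.0245]
  dr:
    - [0,8.8,0]
    - [0,8.8,0]
    - [0,8.8,0]
  grip: [1,1,1]

```text
t: 3.85
tool_pos: [0.595, -0.0295, 0.2129]
tool_rot: [-1.063, 1.387, -1.397]
contact_force: [0.4, 0.2, -0.5]
opening: 0.0853
```

```bash
python3 plan.py .594 -.0345 .066 -15 5 .045
```

```text
t 3.85 pos [ 0.595  -0.0295  0.2129] phi -14.7 tilt 0.85 open 0.0853 F [ 0.4  0.2 -0.5] q [-0.18 -0.    1.72  0.01  1.41  0.08]
left 0.0001 
"delta_pos": [[0.0016, 0.0367, -0.0004], [0.0015, 0.0367, -0.0003], [0.0014, 0.0367, -0.0001], [0.0014, 0.0367, 0.0]] 
"dr": [[-0.2, 0.1, -0.1], [-0.2, 0.1, -0.1], [-0.2, 0.1, -0.1], [-0.1, 0.0, -0.1]]
```

Request:
servo_tool:
  delta_pos:
    - [0.0016,0.0367,0]
    - [0.0015,0.0367,0]
    - [0.0014,0.0367,0]
    - [0.0014,0.033,0]
  dr:
    - [-0.2,0.1,-0.1]
    - [-0.2,0.1,-0.1]
    - [-0.2,0.1,-0.1]
    - [-0.2,0,-0.1]
  grip: [1,1,1,1]

```text
t: 4.35
tool_pos: [0.597, -0.0323, 0.069]
tool_rot: [-1.073, 1.391, -1.396]
contact_force: [0.2, 0.4, -0.1]
opening: 0.0855
```

```bash
python3 plan.py .594 -.0345 .066 -15 5 .045
```

```text
t 4.35 pos [ 0.597  -0.0323  0.069 ] phi -14.6 tilt 0.30 open 0.0855 F [ 0.2  0.4 -0.1] q [-0.18  0.16  1.81  0.    1.17  0.08]
left 0.0000 
"delta_pos": [[0.0029, 0.003, -0.0024]] 
"dr": [[-0.3, 0.4, -0.1]]
```

Request:
servo_tool:
  delta_pos:
    - [0.003,0.003,-0.0024]
    - [0,0,0]
    - [0,0,0]
    - [0,0,0]
    - [0,0,0]
  dr:
    - [-0.3,0.4,0]
    - [0,0,0]
    - [0,0,0]
    - [0,0,0]
    - [0,0,0]
  grip: [1,0.4,0.4,0.4,0.4]
  grip_force: 40

```text
t: 4.97
tool_pos: [0.5935, -0.0323, 0.0677]
tool_rot: [-1.074, 1.398, -1.396]
contact_force: [0.1, 0.1, -4.3]
opening: 0.0551
```

Request:
servo_tool:
  delta_pos:
    - [0,-0.02,0]
    - [0,-0.05,0]
    - [0,-0.05,0]
  dr:
    - [0,0,0]
    - [0,0,0]
    - [0,0,0]
  grip: [0.4,0.4,0.4]

```text
t: 5.35
tool_pos: [0.5894, -0.0319, 0.1862]
tool_rot: [-1.083, 1.409, -1.389]
contact_force: [0.2, -0.2, -4.0]
opening: 0.0551
```

```bash
python3 plan.py .46 .1 .2 -15 5;  python3 - <<'E'
from station import ctrl
import cv2
cv2.imwrite('pics/s2.png',ctrl.get_image('scene')[80:280,150:430,::-1].repeat(2,0).repeat(2,1))
E
```

```text
t 5.35 pos [ 0.5894 -0.0319  0.1862] phi -14.8 tilt 0.77 open 0.0551 F [ 0.2 -0.2 -4. ] q [-0.18  0.02  1.74  0.    1.39  0.08]
left 0.0000 
"delta_pos": [[-0.0236, -0.0029, -0.0397], [-0.0236, -0.003, -0.0397], [-0.0235, -0.0032, -0.0398], [-0.0236, -0.0033, -0.0398]] 
"dr": [[0.2, 0.0, -0.0], [0.2, 0.1, -0.0], [0.2, 0.0, -0.0], [0.2, 0.1, -0.1]]
```

View pics/s2.png

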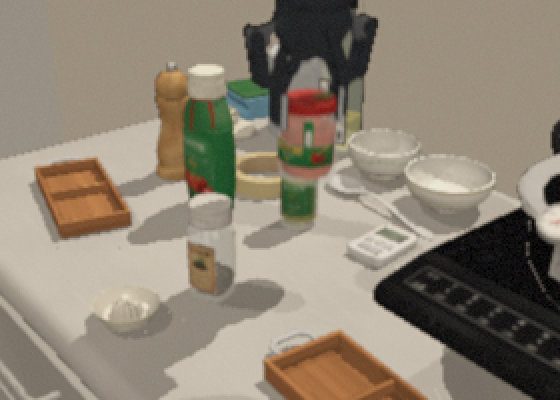

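The squat jar is held by the lid and lifted upright (about 310,140 in the crop); the rest is undisturbed.

Request:
servo_tool:
  delta_pos:
    - [-0.0236,-0.003,-0.04]
    - [-0.0236,-0.003,-0.04]
    - [-0.0236,-0.003,-0.04]
    - [-0.0236,-0.003,-0.04]
  dr:
    - [0.2,0,0]
    - [0.2,0,0]
    - [0.2,0,0]
    - [0.2,0,0]
  grip: [0.4,0.4,0.4,0.4]

```text
t: 5.9
tool_pos: [0.4633, 0.1008, 0.214]
tool_rot: [-1.052, 1.381, -1.412]
contact_force: [0.3, -0.4, -4.2]
opening: 0.0555
```

```bash
python3 plan.py .44 .2 .2 -15 5;python3 plan.py .481 .327 .18 -15 5 .055
```

```text
t 5.90 pos [0.4633 0.1008 0.214 ] phi -15.1 tilt 1.51 open 0.0555 F [ 0.3 -0.4 -4.2] q [ 0.06 -0.32  2.   -0.    1.43  0.32]
left 0.0000 
"delta_pos": [[-0.0448, 0.0066, -0.0244], [-0.0449, 0.0068, -0.0242]] 
"dr": [[-0.7, -0.1, -0.1], [-0.8, -0.0, -0.2]]
t 5.90 pos [0.4633 0.1008 0.214 ] phi -15.1 tilt 1.51 open 0.0555 F [ 0.3 -0.4 -4.2] q [ 0.06 -0.32  2.   -0.    1.43  0.32]
left 0.0000 
"delta_pos": [[-0.0446, 0.0068, -0.0086], [-0.0446, 0.0068, -0.0085], [-0.0446, 0.0068, -0.0085], [-0.0445, 0.0068, -0.0085], [-0.0446, 0.0068, -0.0083]] 
"dr": [[-0.3, -0.0, -0.1], [-0.3, -0.0, -0.0], [-0.3, -0.0, -0.1], [-0.3, -0.1, -0.0], [-0.3, -0.0, -0.1]]
```

Request:
servo_tool:
  delta_pos:
    - [-0.0446,0.005,-0.0086]
    - [-0.0446,0.006,-0.0086]
    - [-0.0446,0.006,-0.0086]
    - [-0.0446,0.006,-0.0086]
    - [-0.04,0.006,-0.0086]
  dr:
    - [-0.4,0,0]
    - [-0.4,0,0]
    - [-0.3,0,0]
    - [-0.3,0,0]
    - [-0.3,0,0]
  grip: [0.4,0.4,0.4,0.4,0.4]

```text
t: 6.52
tool_pos: [0.4776, 0.3296, 0.1913]
tool_rot: [-1.061, 1.401, -1.397]
contact_force: [1.1, -0.2, -3.9]
opening: 0.0553
```

```bash
python3 plan.py .481 .327 .1 -15 5 .045;python3 wfit.py caddy_two,.4686,.2805,-.2606,-.3
```

```text
t 6.53 pos [0.4776 0.3296 0.1913] phi -15.2 tilt 0.63 open 0.0553 F [ 1.1 -0.2 -3.9] q [ 0.47 -0.02  1.78  0.    1.37  0.74]
left 0.0001 
"delta_pos": [[0.0008, 0.0304, 0.0012], [0.0008, 0.0304, 0.0012], [0.0006, 0.0305, 0.0013]] 
"dr": [[-0.1, -0.1, -0.2], [-0.1, -0.0, -0.2], [-0.1, -0.1, -0.2]]
caddy_two [ 0.4747  0.2973 -0.2542] cost 0.693 0.67
```

View pics/wfit.png

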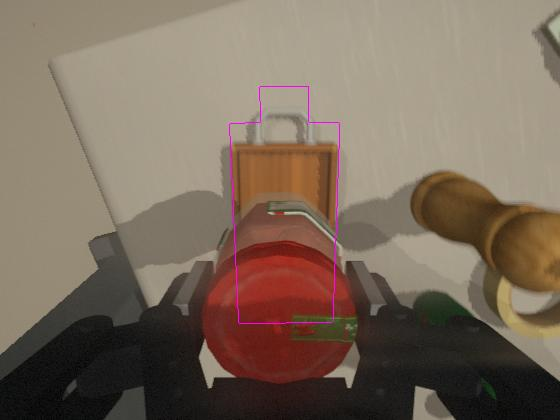

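Request:
servo_tool:
  delta_pos:
    - [0.001,0.031,0.001]
    - [0.001,0.031,0.001]
    - [0,0.031,0.001]
  dr:
    - [-0.1,0,-0.2]
    - [-0.1,0,-0.2]
    - [-0.1,0,-0.2]
  grip: [0.4,0.4,0.4]

```text
t: 7.0
tool_pos: [0.4829, 0.3304, 0.1018]
tool_rot: [-1.066, 1.395, -1.397]
contact_force: [-0.2, 0.1, -3.5]
opening: 0.0552
```

```bash
python3 plan.py .481 .327 .076 -15 5 .015
```

```text
t 7.00 pos [0.4829 0.3304 0.1018] phi -14.9 tilt 0.50 open 0.0552 F [-0.2  0.1 -3.5] q [0.47 0.08 1.83 0.   1.22 0.73]
left 0.0001 
"delta_pos": [[0.0019, 0.0129, -0.0006], [0.0019, 0.0129, -0.0005]] 
"dr": [[-0.2, 0.1, -0.2], [-0.2, 0.0, -0.1]]
```

Request:
servo_tool:
  delta_pos:
    - [0.002,0.013,-0.0005]
    - [0.002,0.011,-0.0005]
    - [0,0.002,0]
    - [0,0.001,0]
  dr:
    - [-0.2,0.1,-0.2]
    - [-0.2,0,-0.2]
    - [0,0,0]
    - [0,0,0]
  grip: [0.4,0.4,0.4,0.4]

```text
t: 7.5
tool_pos: [0.4811, 0.3254, 0.0746]
tool_rot: [-1.076, 1.4, -1.401]
contact_force: [0.2, 0.4, -3.5]
opening: 0.0553
```

```bash
python3 plan.py .481 .327 .073 -15 5 .015
```

```text
t 7.50 pos [0.4811 0.3254 0.0746] phi -15.1 tilt 0.13 open 0.0553 F [ 0.2  0.4 -3.5] q [ 0.47  0.12  1.85 -0.    1.18  0.73]
left 0.0001 
"delta_pos": [[-0.0016, 0.0016, -0.0005]] 
"dr": [[0.1, -0.1, 0.1]]
```

Request:
servo_tool:
  delta_pos:
    - [0,0.001,0]
    - [0,0.001,0]
  dr:
    - [0,0,0]
    - [0,0,0]
  grip: [0.4,0.4]

```text
t: 7.75
tool_pos: [0.4821, 0.326, 0.0743]
tool_rot: [-1.073, 1.399, -1.4]
contact_force: [0.0, -0.5, -3.6]
opening: 0.0552
```

Request:
servo_tool:
  delta_pos:
    - [0,0.003,0]
    - [0,0.001,0]
  dr:
    - [0,0,0]
    - [0,0,0]
  grip: [0.4,0.4]

```text
t: 8.0
tool_pos: [0.4829, 0.3265, 0.0725]
tool_rot: [-1.071, 1.398, -1.4]
contact_force: [-2.5, -2.4, 3.6]
opening: 0.0554
```

Request:
servo_tool:
  delta_pos:
    - [0,0,0]
    - [0,0,0]
    - [0,0,0]
    - [0,-0.03,0]
    - [0,-0.05,0]
  dr:
    - [0,0,0]
    - [0,0,0]
    - [0,0,0]
    - [0,0,0]
    - [0,0,0]
  grip: [0.8,1,1,1,1]

```text
t: 8.62
tool_pos: [0.4809, 0.3255, 0.1498]
tool_rot: [-1.078, 1.401, -1.401]
contact_force: [0.2, 1.2, 0.1]
opening: 0.0855
```

Request:
servo_tool:
  delta_pos:
    - [0,-0.06,0]
    - [0.02,-0.05,0]
  dr:
    - [0,0,0]
    - [0,0,0]
  grip: [1,1]

```text
t: 8.88
tool_pos: [0.4755, 0.3065, 0.2624]
tool_rot: [-1.08, 1.401, -1.4]
contact_force: [0.7, -0.2, -0.5]
opening: 0.0853
```

```bash
python3 plan.py .54 .2 .27 -16 5;python3 wfit.py squat_red_jar,.481,.327 caddy_two,.4686,.2805,-.26,-.3 pepper_mill,.619,.277
```

```text
t 8.88 pos [0.4755 0.3065 0.2624] phi -15.0 tilt 0.30 open 0.0853 F [ 0.7 -0.2 -0.5] q [ 0.44 -0.09  1.73 -0.    1.51  0.7 ]
left 0.0001 
"delta_pos": [[0.0288, -0.0025, 0.0299], [0.0286, -0.0026, 0.0301], [0.0283, -0.0026, 0.0303]] 
"dr": [[0.1, 0.3, 0.1], [0.0, 0.4, 0.1], [0.1, 0.3, 0.0]]
squat_red_jar [0.4826 0.3254 0.    ] cost 0.069 0.72
squat_red_jar [0.481 0.327 0.   ] cost 1.000 0.48
caddy_two [ 0.4699  0.2801 -0.263 ] cost 0.317 0.79
pepper_mill [0.6126 0.2849 0.    ] cost 0.156 0.8
```

View pics/wfit.png

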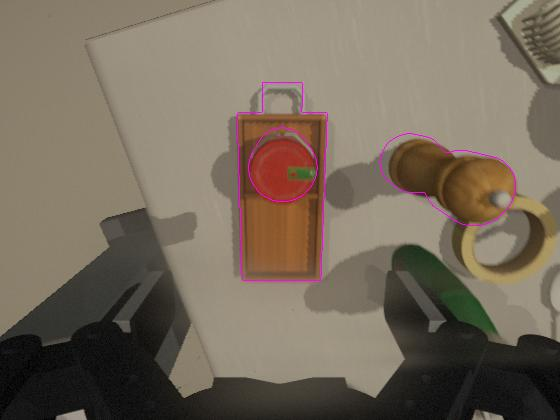

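```bash
python3 plan.py .57 .10 .31 -16 5
```

```text
t 9.07 pos [0.4759 0.3061 0.2614] phi -15.1 tilt 0.22 open 0.0854 F [-1.1  0.7  0.1] q [ 0.44 -0.09  1.73 -0.    1.51  0.7 ]
left 0.0000 
"delta_pos": [[0.0437, -0.0121, 0.0361], [0.0436, -0.0121, 0.0362], [0.0434, -0.0122, 0.0364], [0.0432, -0.0121, 0.0366]] 
"dr": [[0.0, 0.2, 0.0], [0.0, 0.2, 0.1], [0.1, 0.3, 0.0], [0.0, 0.2, 0.1]]
```

Request:
servo_tool:
  delta_pos:
    - [0.0437,-0.0121,0.036]
    - [0.0437,-0.0121,0.036]
    - [0.0435,-0.0121,0.0365]
    - [0.043,-0.0121,0.0365]
  dr:
    - [0,0.2,0]
    - [0,0.2,0]
    - [0,0.2,0]
    - [0,0.2,0]
  grip: [1,1,1,1]

```text
t: 9.57
tool_pos: [0.5683, 0.0986, 0.2993]
tool_rot: [-1.089, 1.415, -1.4]
contact_force: [-0.2, 0.2, -0.3]
opening: 0.0852
```

```bash
python3 wfit.py sauce_bottle,.597,.158,-.2,-.4 pepper_mill,.619,.277; python3 plan.py .57 .15 .3 -16 5
```

```text
sauce_bottle [ 0.5938  0.1559 -0.0538] cost 0.139 0.83
sauce_bottle [ 0.597  0.158 -0.2  ] cost 1.000 0.46
pepper_mill [0.6206 0.2798 0.    ] cost 0.019 0.64
t 9.72 pos [0.5688 0.098  0.2996] phi -15.6 tilt 1.10 open 0.0851 F [-0.6  0.3 -0.8] q [ 0.04 -0.08  1.65 -0.    1.59  0.32]
left 0.0000 
"delta_pos": [[-0.0504, -0.0007, -0.0129]] 
"dr": [[1.0, 0.4, 0.5]]
```

View pics/wfit.png

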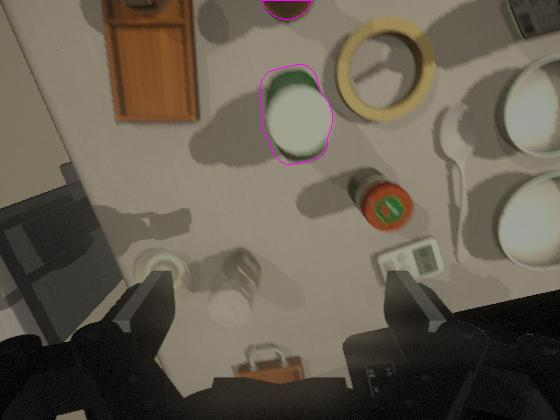

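```bash
python3 - <<'E'
from h import *
import h
from station import ctrl
p={'wrist':ctrl.camera_params('wrist')}; im=ctrl.get_image('wrist')
d=ctrl.masks_of('wrist','sauce_bottle')[0]
def e2(rx,ry,z0,z1,k): return np.vstack([np.c_[np.sign(np.cos(a))*rx*abs(np.cos(a))**k,np.sign(np.sin(a))*ry*abs(np.sin(a))**k,0*a+z] for z in (z0,z1)])
for k in(1,.8):
    M['sauce_bottle']=[e2(.026,.041,0,.1,k),np.vstack([e2(.026,.041,.1,.1,k),cyl(.018,.15,.157)]),cyl(.023,.157,.186)]
    b=fit('sauce_bottle',{'wrist':d['pixels']},p,(.595,.157),(0,-.2,-.4)); print(k,b)
print(unproj(300,119,p['wrist'],.186))
r=cv2.resize((render('sauce_bottle',*b[0],p['wrist'])>.5).astype(np.uint8),(W,H)); cs,_=cv2.findContours(r,0,1); v=im.copy(); cv2.drawContours(v,cs,-1,(255,0,255),1)
m=d['pixels'].astype(np.uint8); cs,_=cv2.findContours(m,0,1); v2=im.copy(); cv2.drawContours(v2,cs,-1,(255,255,0),1)
cv2.imwrite('pics/b.png',cv2.resize(np.hstack([v[40:190,230:360],v2[40:190,230:360],im[40:190,230:360]]),None,fx=2,fy=2,interpolation=2)[:,:,::-1])
E
```

```text
1 (array([ 0.59470082,  0.15675211, -0.10640036]), np.float64(0.08333408832550049))
0.8 (array([ 0.59483193,  0.15581398, -0.0387625 ]), np.float64(0.08044475317001343))
[0.59671842 0.15522368 0.186     ]
```

View pics/b.png

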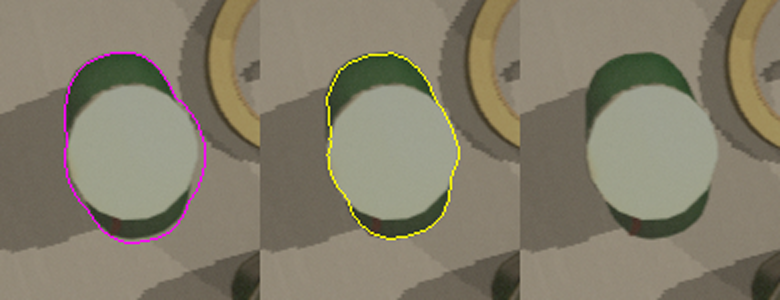

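```bash
python3 - <<'E'
from h import *
from station import ctrl
import pickle
res,cams,ims=pickle.load(open('d0.pkl','rb'))
cams['wrist']=ctrl.camera_params('wrist'); 
im=ctrl.get_image('wrist')
d=ctrl.masks_of('wrist','sauce_bottle')[0]['pixels']
t=res['sauce_bottle']['top']
def e2(rx,ry,z0,z1,k): return np.vstack([np.c_[np.sign(np.cos(a))*rx*abs(np.cos(a))**k,np.sign(np.sin(a))*ry*abs(np.sin(a))**k,0*a+z] for z in (z0,z1)])
for k in(1,.8,.65):
  for zs,rn in((.1,.018),(.07,.018),(.09,.02)):
    M['sauce_bottle']=[e2(.026,.041,0,zs,k),np.vstack([e2(.026,.041,zs,zs,k),cyl(rn,.15,.157)]),cyl(.023,.157,.186)]
    out=[]
    for ms in({'wrist':d},{'top':t},{'wrist':d,'top':t}):
        b=fit('sauce_bottle',ms,cams,(.595,.157),(-.05,-.2,-.35)); out.append((np.round(b[0],3).tolist(),round(float(b[1]),3)))
    print(k,zs,rn,out)
cs,_=cv2.findContours(t.astype(np.uint8),0,1); v=ims['top'].copy(); 
a1=v[160:220,155:225].copy(); cv2.drawContours(v,cs,-1,(255,255,0),1)
cv2.imwrite('pics/b2.png',cv2.resize(np.hstack([a1,v[160:220,155:225]]),None,fx=5,fy=5,interpolation=2)[:,:,::-1])
E
```

```text
1 0.1 0.018 [([0.594, 0.157, -0.073], 0.073), ([0.599, 0.16, 0.043], 0.099), ([0.595, 0.157, -0.062], 0.098)]
1 0.07 0.018 [([0.594, 0.158, -0.096], 0.128), ([0.6, 0.161, 0.035], 0.116), ([0.595, 0.158, 0.046], 0.14)]
1 0.09 0.02 [([0.594, 0.157, -0.133], 0.087), ([0.6, 0.161, 0.027], 0.095), ([0.595, 0.157, 0.004], 0.112)]
0.8 0.1 0.018 [([0.594, 0.156, -0.066], 0.078), ([0.599, 0.16, -0.132], 0.117), ([0.595, 0.157, -0.047], 0.107)]
0.8 0.07 0.018 [([0.594, 0.158, -0.116], 0.097), ([0.602, 0.162, -0.03], 0.116), ([0.595, 0.158, -0.099], 0.13)]
0.8 0.09 0.02 [([0.595, 0.156, -0.058], 0.058), ([0.6, 0.161, -0.093], 0.108), ([0.595, 0.156, -0.046], 0.102)]
0.65 0.1 0.018 [([0.594, 0.155, -0.011], 0.113), ([0.599, 0.16, -0.237], 0.131), ([0.595, 0.157, -0.135], 0.133)]
0.65 0.07 0.018 [([0.594, 0.156, -0.109], 0.084), ([0.602, 0.162, -0.076], 0.128), ([0.595, 0.157, -0.076], 0.13)]
0.65 0.09 0.02 [([0.594, 0.156, -0.062], 0.081), ([0.6, 0.161, -0.207], 0.123), ([0.595, 0.156, -0.087], 0.121)]
```

View pics/b2.png

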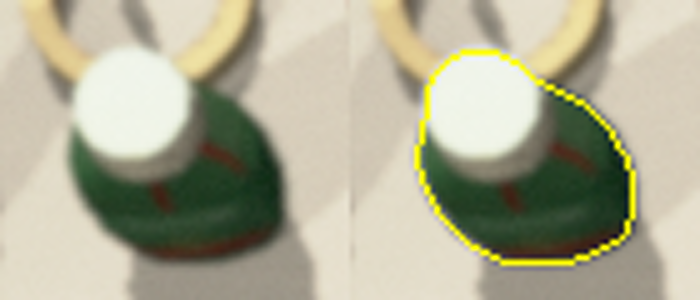

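```bash
python3 plan.py .5955 .157 .24 -4 5
```

```text
t 9.93 pos [0.5676 0.1012 0.3001] phi -15.3 tilt 1.06 open 0.0854 F [-0.4  0.3  0.9] q [ 0.05 -0.08  1.65 -0.    1.59  0.32]
left 0.0000 
"delta_pos": [[-0.0308, 0.0297, 0.0066], [-0.03, 0.0298, 0.0093]] 
"dr": [[0.5, -5.6, 0.2], [0.5, -5.7, 0.2]]
```

Request:
servo_tool:
  delta_pos:
    - [-0.0308,0.03,0.0066]
    - [-0.03,0.03,0.0093]
  dr:
    - [0.5,-5.6,0.2]
    - [0.5,-5.7,0.2]
  grip: [1,1]

```text
t: 10.18
tool_pos: [0.5963, 0.1599, 0.2412]
tool_rot: [-1.174, 1.25, -1.258]
contact_force: [0.4, 0.1, 1.1]
opening: 0.085
```

```bash
python3 plan.py .5955 .157 .168 -4 5 .03; python3 wfit.py pepper_mill,.619,.277
```

```text
t 10.18 pos [0.5963 0.1599 0.2412] phi -3.6 tilt 0.40 open 0.0850 F [0.4 0.1 1.1] q [ 0.14  0.03  1.64 -0.    1.46  0.2 ]
left 0.0000 
"delta_pos": [[0.001, 0.0244, -0.0004], [0.001, 0.0244, -0.0003], [0.001, 0.0244, -0.0003]] 
"dr": [[-0.1, 0.1, -0.0], [-0.1, 0.2, -0.0], [-0.2, 0.1, -0.1]]
pepper_mill [0.6208 0.2792 0.    ] cost 0.066 0.97
```

View pics/wfit.png

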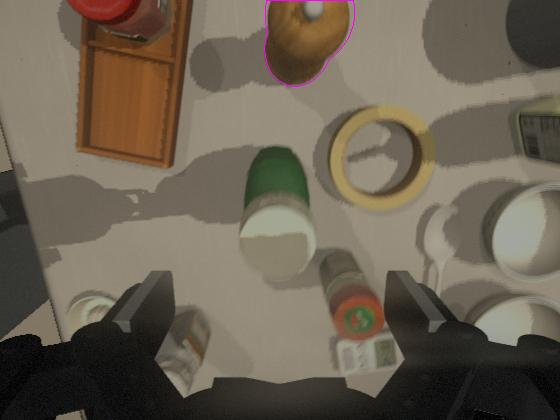

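Request:
servo_tool:
  delta_pos:
    - [0.001,0.0244,0]
    - [0.001,0.0244,0]
    - [0.001,0.0225,0]
    - [0,0,0]
    - [0,0,0]
  dr:
    - [-0.1,0.1,0]
    - [-0.1,0.2,0]
    - [-0.1,0.1,0]
    - [0,0,0]
    - [0,0,0]
  grip: [1,1,1,0.8,0.3]
  grip_force: 45

```text
t: 10.9
tool_pos: [0.5926, 0.1614, 0.166]
tool_rot: [-1.182, 1.26, -1.255]
contact_force: [0.8, 0.5, 0.7]
opening: 0.0519
```

Request:
servo_tool:
  delta_pos:
    - [0,0,0]
    - [0,0,0]
    - [0,0,0]
    - [0,0,0]
  dr:
    - [0,0,0]
    - [0,0,0]
    - [0,0,0]
    - [0,0,0]
  grip: [0.3,0.3,0.3,0.3]

```text
t: 11.4
tool_pos: [0.5929, 0.1613, 0.1671]
tool_rot: [-1.181, 1.26, -1.256]
contact_force: [-0.1, -0.6, -2.9]
opening: 0.0448
```

Request:
servo_tool:
  delta_pos:
    - [0,-0.02,0]
    - [0,-0.04,0]
    - [0,-0.02,0]
  dr:
    - [0,0,0]
    - [0,0,0]
    - [0,0,0]
  grip: [0.3,0.3,0.3]

```text
t: 11.78
tool_pos: [0.5922, 0.1612, 0.2492]
tool_rot: [-1.184, 1.262, -1.254]
contact_force: [-0.0, 0.8, -2.1]
opening: 0.0448
```

```bash
python3 plan.py .459 .245 .245 -15 5; python3 - <<'E'
from station import ctrl
import cv2
cv2.imwrite('pics/s3.png',ctrl.get_image('scene')[80:280,150:430,::-1].repeat(2,0).repeat(2,1))
E
```

```text
t 11.78 pos [0.5922 0.1612 0.2492] phi -3.7 tilt 0.41 open 0.0448 F [-0.   0.8 -2.1] q [0.14 0.03 1.63 0.   1.49 0.21]
left 0.0001 
"delta_pos": [[-0.025, 0.0017, -0.0461], [-0.0219, 0.0016, -0.0477], [-0.0187, 0.0015, -0.049]] 
"dr": [[0.1, 3.8, 0.0], [0.1, 3.7, 0.1], [0.2, 3.8, 0.0]]
```

View pics/s3.png

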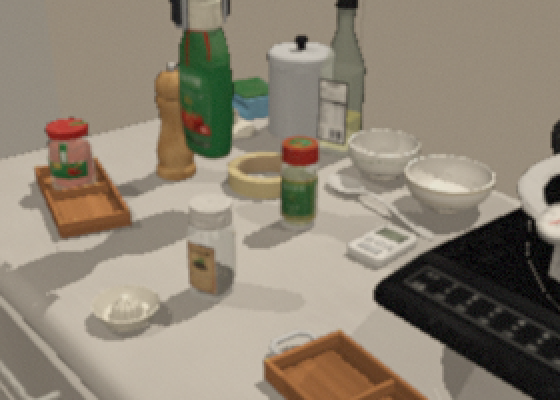

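Request:
servo_tool:
  delta_pos:
    - [-0.025,0.0017,-0.046]
    - [-0.022,0.0017,-0.0475]
    - [-0.019,0.0017,-0.0485]
  dr:
    - [0,3.8,0]
    - [0.1,3.7,0]
    - [0.1,3.7,0]
  grip: [0.3,0.3,0.3]

```text
t: 12.2
tool_pos: [0.4606, 0.246, 0.2476]
tool_rot: [-1.066, 1.406, -1.408]
contact_force: [0.2, 1.3, -2.7]
opening: 0.0445
```

```bash
python3 plan.py .459 .245 .205 -15 5
```

```text
t 12.20 pos [0.4606 0.246  0.2476] phi -15.6 tilt 0.11 open 0.0445 F [ 0.2  1.3 -2.7] q [ 0.35 -0.2   1.85 -0.    1.49  0.62]
left 0.0000 
"delta_pos": [[0.0014, 0.0426, -0.0013]] 
"dr": [[-0.1, -0.6, -0.0]]
```

Request:
servo_tool:
  delta_pos:
    - [0.0014,0.035,-0.0013]
    - [0,0.004,0]
  dr:
    - [0,-0.6,0]
    - [0,0,0]
  grip: [0.3,0.3]

```text
t: 12.45
tool_pos: [0.456, 0.2469, 0.208]
tool_rot: [-1.074, 1.395, -1.397]
contact_force: [0.1, 0.3, -2.6]
opening: 0.0446
```

```bash
cat > heldfit.py <<'E'
import sys
from h import *
from station import ctrl
# bottle held: fit x,y (z known) per cam, overlay + caddy
n=sys.argv[1];z=float(sys.argv[2]);x=float(sys.argv[3]);y=float(sys.argv[4]);yaw=float(sys.argv[5])
k=.8
def e2(rx,ry,z0,z1): return np.vstack([np.c_[np.sign(np.cos(a))*rx*abs(np.cos(a))**k,np.sign(np.sin(a))*ry*abs(np.sin(a))**k,0*a+z] for z in (z0,z1)])
M['sauce_bottle']=[e2(.026,.041,0,.09),np.vstack([e2(.026,.041,.09,.09),cyl(.02,.15,.157)])]
C={'caddy_two':(.4690,.2805,-.262),'caddy_three':(.4639,-.2848,-.091)}
out=[]
for c in('top','scene'):
    p=ctrl.camera_params(c); im=ctrl.get_image(c)
    r=render(n,x,y,yaw,p,z)
    def dr(r,col):
        r=cv2.resize((r>.5).astype(np.uint8),(W,H)); cs,_=cv2.findContours(r,0,1); cv2.drawContours(im,cs,-1,col,1); return cs
    cs=dr(r,(255,0,255))
    for q in C: dr(render(q,*C[q],p),(0,255,255))
    b=cv2.boundingRect(np.vstack(cs)); u,v=b[0]+b[2]//2,b[1]+b[3]//2; u=min(max(u,70),W-70);v=min(max(v,75),H-75)
    out.append(cv2.resize(im[v-75:v+75,u-70:u+70],None,fx=2.8,fy=2.8,interpolation=2))
cv2.imwrite('pics/held.png',np.hstack(out)[:,:,::-1])
E
python3 plan.py .459 .245 .18 -15 5;python3 heldfit.py sauce_bottle .04 .458 .241 -.262
python3 - <<'E'
from station import ctrl
import cv2
cv2.imwrite('pics/w4.png',ctrl.get_image('wrist')[:,:,::-1])
E
```

```text
t 12.45 pos [0.456  0.2469 0.208 ] phi -14.8 tilt 0.14 open 0.0446 F [ 0.1  0.3 -2.6] q [ 0.35 -0.18  1.9  -0.    1.42  0.61]
left 0.0001 
"delta_pos": [[0.0011, 0.028, 0.0034]] 
"dr": [[-0.1, 0.2, -0.1]]
```

View pics/held.png

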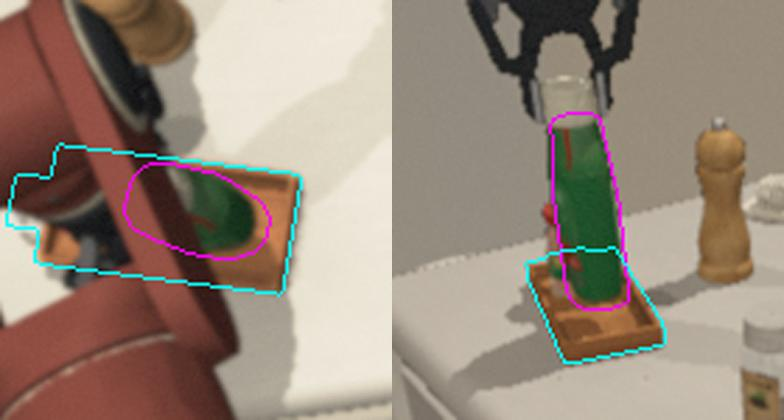

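View pics/w4.png

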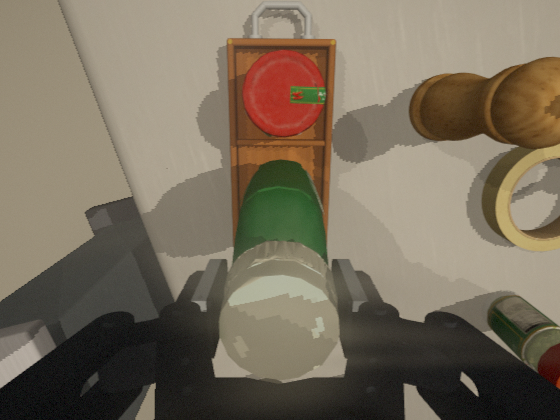

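```bash
cat > wb.py <<'E'
import sys
from h import *
from station import ctrl
k=.8
def e2(rx,ry,z0,z1): return np.vstack([np.c_[np.sign(np.cos(a))*rx*abs(np.cos(a))**k,np.sign(np.sin(a))*ry*abs(np.sin(a))**k,0*a+z] for z in (z0,z1)])
M['sauce_bottle']=[e2(.026,.041,0.005,.09),np.vstack([e2(.026,.041,.09,.09),cyl(.02,.15,.157)]),cyl(.023,.157,.186)]
z,x,y,yaw=map(float,sys.argv[1:5])
out=[]
for c,(u0,u1,v0,v1) in {'wrist':(190,370,30,270),'top':(80,220,200,320),'scene':(130,270,90,240)}.items():
    p=ctrl.camera_params(c); im=ctrl.get_image(c)
    for (xx,yy,col) in((x,y,(255,0,255)),):
        r=cv2.resize((render('sauce_bottle',xx,yy,yaw,p,z)>.5).astype(np.uint8),(W,H)); cs,_=cv2.findContours(r,0,1); cv2.drawContours(im,cs,-1,col,1)
    r=cv2.resize((render('caddy_two',.469,.2805,-.262,p)>.5).astype(np.uint8),(W,H)); cs,_=cv2.findContours(r,0,1); cv2.drawContours(im,cs,-1,(0,255,255),1)
    q=im[v0:v1,u0:u1]; s=420/q.shape[0]; out.append(cv2.resize(q,None,fx=s,fy=s,interpolation=2))
o=np.hstack(out); s=800/o.shape[1]
cv2.imwrite('pics/wb.png',cv2.resize(o,None,fx=s,fy=s)[:,:,::-1])
E
python3 wb.py .041 .456 .2425 -.262
```

```text
(no output)
```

View pics/wb.png

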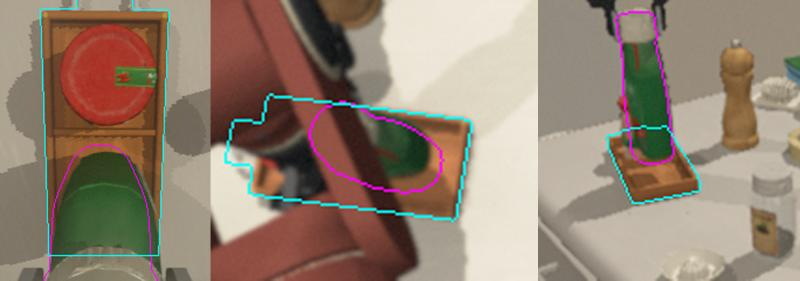

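Request:
servo_tool:
  delta_pos:
    - [0.001,0.0155,0.004]
    - [0,0,0]
  dr:
    - [0,0,0]
    - [0,0,0]
  grip: [0.3,0.3]

```text
t: 13.0
tool_pos: [0.4647, 0.245, 0.1973]
tool_rot: [-1.062, 1.392, -1.399]
contact_force: [0.4, 0.3, -2.7]
opening: 0.0447
```

```bash
python3 plan.py .459 .245 .18 -15 5; python3 wb.py .025 .459 .2415 -.262
```

```text
t 13.00 pos [0.4647 0.245  0.1973] phi -14.9 tilt 0.71 open 0.0447 F [ 0.4  0.3 -2.7] q [ 0.34 -0.16  1.9  -0.    1.39  0.6 ]
left 0.0001 
"delta_pos": [[0.0016, 0.0173, -0.0057]] 
"dr": [[-0.6, 0.1, -0.4]]
```

View pics/wb.png

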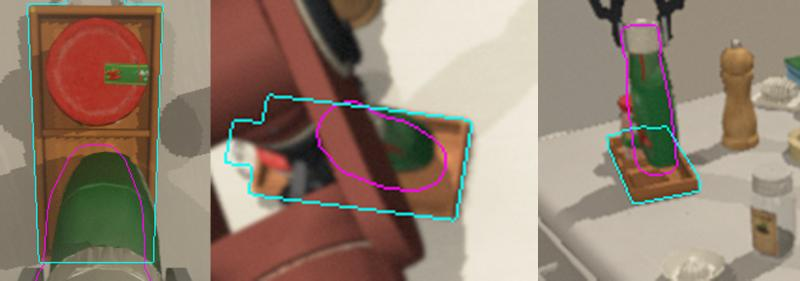

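Request:
servo_tool:
  delta_pos:
    - [0.0016,0.008,-0.0057]
    - [0,0,0]
    - [0,0,0]
  dr:
    - [-0.6,0,-0.4]
    - [0,0,0]
    - [0,0,0]
  grip: [0.3,0.3,0.3]

```text
t: 13.52
tool_pos: [0.4592, 0.2457, 0.191]
tool_rot: [-1.072, 1.397, -1.398]
contact_force: [0.8, 0.1, -2.9]
opening: 0.0446
```

```bash
python3 plan.py .459 .245 .18 -15 5; python3 wb.py .021 .459 .2415 -.262
```

```text
t 13.53 pos [0.4592 0.2457 0.191 ] phi -14.9 tilt 0.17 open 0.0446 F [ 0.8  0.1 -2.9] q [ 0.35 -0.16  1.91  0.    1.39  0.61]
left 0.0000 
"delta_pos": [[0.0008, 0.011, 0.0]] 
"dr": [[-0.1, 0.1, -0.1]]
```

View pics/wb.png

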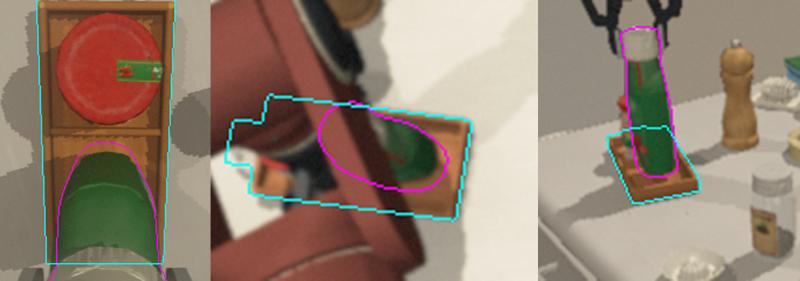

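Request:
servo_tool:
  delta_pos:
    - [0.001,0.008,0]
    - [0,0.004,0]
  dr:
    - [-0.1,0,-0.1]
    - [0,0,0]
  grip: [0.3,0.3]

```text
t: 13.92
tool_pos: [0.4592, 0.2448, 0.1788]
tool_rot: [-1.074, 1.397, -1.398]
contact_force: [0.1, -0.6, -2.5]
opening: 0.0442
```

Request:
servo_tool:
  delta_pos:
    - [0,0.004,0]
    - [0,0.002,0]
  dr:
    - [0,0,0]
    - [0,0,0]
  grip: [0.3,0.3]

```text
t: 14.18
tool_pos: [0.4592, 0.2447, 0.1724]
tool_rot: [-1.074, 1.398, -1.398]
contact_force: [-1.3, 0.1, 4.2]
opening: 0.0444
```

Touching the floor with 4 N at the expected height (0.1731); release.

Request:
servo_tool:
  delta_pos:
    - [0,0,0]
    - [0,0,0]
    - [0,0,0]
    - [0,-0.03,0]
    - [0,-0.05,0]
  dr:
    - [0,0,0]
    - [0,0,0]
    - [0,0,0]
    - [0,0,0]
    - [0,0,0]
  grip: [0.6,0.9,1,1,1]

```text
t: 14.8
tool_pos: [0.4577, 0.2441, 0.2509]
tool_rot: [-1.08, 1.401, -1.398]
contact_force: [0.9, -0.4, -0.6]
opening: 0.0851
```

```bash
python3 plan.py .481 .12 .255 -5 5; python3 wb.py .006 .458 .241 -.262
```

```text
t 14.80 pos [0.4577 0.2441 0.2509] phi -14.9 tilt 0.31 open 0.0851 F [ 0.9 -0.4 -0.6] q [ 0.35 -0.2   1.85 -0.    1.5   0.61]
left 0.0000 
"delta_pos": [[0.038, -0.0013, 0.0181], [0.039, -0.0014, 0.0159], [0.0398, -0.0013, 0.0137]] 
"dr": [[0.1, -3.3, 0.1], [0.1, -3.3, 0.0], [0.1, -3.3, 0.1]]
```

View pics/wb.png

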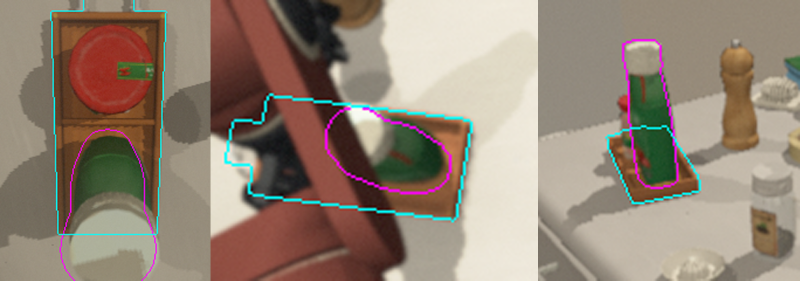

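Request:
servo_tool:
  delta_pos:
    - [0.05,-0.0013,0.022]
    - [0.052,-0.0014,0.018]
    - [0.052,0.01,0.012]
    - [0.05,0.015,0.008]
    - [0.03,0.02,0.003]
  dr:
    - [0.1,-3,0]
    - [0.1,-3,0]
    - [0.1,-3,0]
    - [0,-1,0]
    - [0,0,0]
  grip: [1,1,1,1,1]

```text
t: 15.58
tool_pos: [0.4844, -0.0018, 0.2103]
tool_rot: [-1.164, 1.255, -1.267]
contact_force: [-0.1, 0.5, 0.0]
opening: 0.0852
```

```bash
python3 plan.py .481 -.006 .16 -5 5 .05; python3 wfit.py clear_lid_jar,.481,-.006 slim_red_jar,.656,.055
```

```text
t 15.57 pos [ 0.4844 -0.0018  0.2103] phi -4.2 tilt 0.67 open 0.0852 F [-0.1  0.5  0. ] q [-0.16 -0.28  1.98  0.    1.43 -0.09]
left 0.0001 
"delta_pos": [[0.0023, 0.0251, -0.0018], [0.0022, 0.0252, -0.0018]] 
"dr": [[-0.3, 0.4, -0.1], [-0.4, 0.4, -0.0]]
clear_lid_jar [ 0.4809 -0.0058  0.    ] cost 0.060 0.75
slim_red_jar [0.6592 0.0544 0.    ] cost 0.031 0.62
```

View pics/wfit.png

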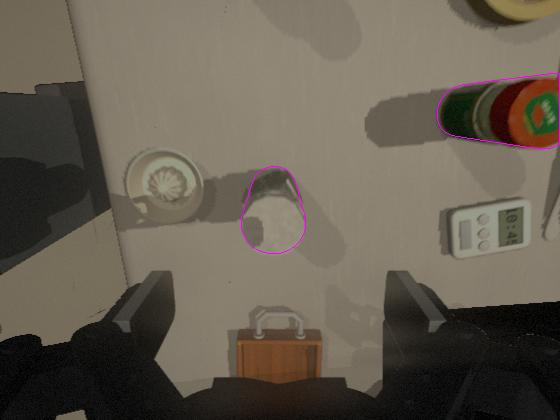

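Request:
servo_tool:
  delta_pos:
    - [0.0022,0.036,-0.0018]
    - [0.0015,0.036,-0.001]
    - [0.001,0.036,0]
    - [0,0.004,0]
  dr:
    - [-0.3,0.3,0]
    - [-0.3,0.3,0]
    - [0,0,0]
    - [0,0,0]
  grip: [1,1,1,1]

```text
t: 16.23
tool_pos: [0.4826, -0.0007, 0.0971]
tool_rot: [-1.165, 1.269, -1.266]
contact_force: [0.7, -0.6, -0.5]
opening: 0.0855
```

```bash
python3 plan.py .481 -.006 .095 -5 5 .05
```

```text
t 16.23 pos [ 0.4826 -0.0007  0.0971] phi -4.6 tilt 0.28 open 0.0855 F [ 0.7 -0.6 -0.5] q [-0.16 -0.15  2.07  0.    1.22 -0.08]
left 0.0001 
"delta_pos": [[0.0054, 0.0021, -0.0012]] 
"dr": [[-0.1, 0.4, -0.3]]
```

Request:
servo_tool:
  delta_pos:
    - [0.006,0.003,-0.0012]
    - [0,0,0]
    - [0,0,0]
    - [0,0,0]
    - [0,0,0]
  dr:
    - [-0.1,0.4,-0.2]
    - [0,0,0]
    - [0,0,0]
    - [0,0,0]
    - [0,0,0]
  grip: [0.8,0.3,0.3,0.3,0.3]
  grip_force: 35

```text
t: 16.85
tool_pos: [0.4842, -0.0062, 0.0993]
tool_rot: [-1.161, 1.266, -1.276]
contact_force: [-0.2, 0.5, -2.5]
opening: 0.0429
```

Request:
servo_tool:
  delta_pos:
    - [0,0,0]
  dr:
    - [0,0,0]
  grip: [0.3]

```text
t: 16.98
tool_pos: [0.4842, -0.0062, 0.0993]
tool_rot: [-1.161, 1.266, -1.277]
contact_force: [0.0, -0.0, -1.1]
opening: 0.0429
```

Request:
servo_tool:
  delta_pos:
    - [0,-0.02,0]
    - [0.01,-0.04,0]
    - [0.05,-0.01,0]
    - [0.055,0,0]
    - [0.06,0,0]
  dr:
    - [0,0,0]
    - [0,0,0]
    - [0,0,0]
    - [0,0,0]
    - [0,0,0]
  grip: [0.3,0.3,0.3,0.3,0.3]

```text
t: 17.6
tool_pos: [0.4684, -0.182, 0.171]
tool_rot: [-1.166, 1.26, -1.271]
contact_force: [0.4, -0.3, -1.6]
opening: 0.043
```

```bash
python3 plan.py .464 -.285 .155 -5 5 .06
```

```text
t 17.60 pos [ 0.4684 -0.182   0.171 ] phi -4.5 tilt 0.48 open 0.0430 F [ 0.4 -0.3 -1.6] q [-0.52 -0.19  1.97  0.    1.35 -0.44]
left 0.0001 
"delta_pos": [[0.0515, 0.008, 0.0018], [0.0515, 0.0081, 0.0021]] 
"dr": [[-0.2, 0.3, 0.0], [-0.3, 0.2, 0.0]]
```

Request:
servo_tool:
  delta_pos:
    - [0.0515,0.008,0.002]
    - [0.0515,0.008,0.002]
  dr:
    - [-0.2,0.3,0]
    - [-0.2,0.2,0]
  grip: [0.3,0.3]

```text
t: 17.85
tool_pos: [0.4638, -0.2892, 0.156]
tool_rot: [-1.164, 1.27, -1.277]
contact_force: [0.6, 0.2, 0.2]
opening: 0.0428
```

```bash
python3 plan.py .464 -.285 .107 -5 5 .06; python3 heldfit.py clear_lid_jar .055 .464 -.285 0; python3 - <<'E'
from station import ctrl
import cv2
cv2.imwrite('pics/w5.png',ctrl.get_image('wrist')[:,:,::-1])
E
```

```text
t 17.85 pos [ 0.4638 -0.2892  0.156 ] phi -5.1 tilt 0.25 open 0.0428 F [0.6 0.2 0.2] q [-0.69 -0.06  1.88  0.    1.32 -0.61]
left 0.0000 
"delta_pos": [[-0.0043, 0.049, -0.0004]] 
"dr": [[-0.2, -0.1, 0.1]]
```

View pics/held.png

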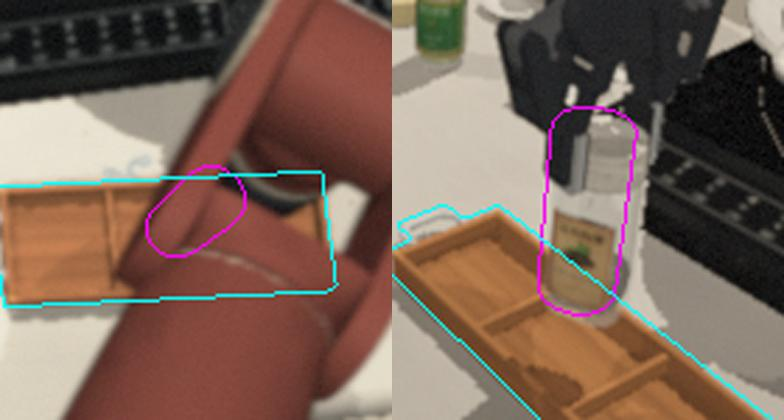

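View pics/w5.png

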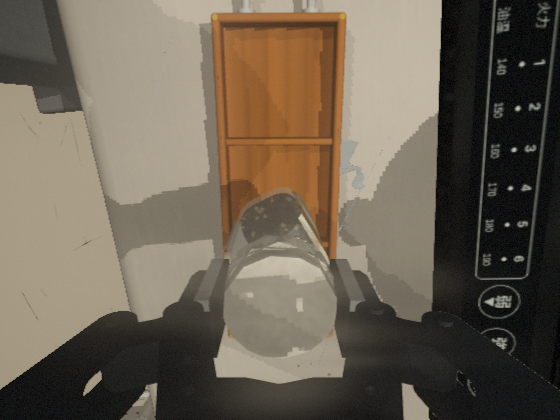

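Request:
servo_tool:
  delta_pos:
    - [-0.0035,0.02,0]
    - [-0.001,0.018,0]
    - [0,0.006,0]
  dr:
    - [-0.2,0,0]
    - [0,0,0]
    - [0,0,0]
  grip: [0.3,0.3,0.3]

```text
t: 18.38
tool_pos: [0.4638, -0.2818, 0.1078]
tool_rot: [-1.167, 1.276, -1.272]
contact_force: [-0.4, -0.9, -1.8]
opening: 0.0429
```

Request:
servo_tool:
  delta_pos:
    - [0,0.003,0]
    - [0,0.002,0]
  dr:
    - [0,0,0]
    - [0,0,0]
  grip: [0.3,0.3]

```text
t: 18.62
tool_pos: [0.4639, -0.2812, 0.1038]
tool_rot: [-1.17, 1.276, -1.27]
contact_force: [-7.1, 0.9, 16.0]
opening: 0.0427
```

Request:
servo_tool:
  delta_pos:
    - [0,-0.001,0]
    - [0,0,0]
    - [0,0,0]
    - [0,-0.03,0]
    - [0,-0.04,0]
  dr:
    - [0,0,0]
    - [0,0,0]
    - [0,0,0]
    - [0,0,0]
    - [0,0,0]
  grip: [0.3,0.7,1,1,1]

```text
t: 19.25
tool_pos: [0.4632, -0.2796, 0.1736]
tool_rot: [-1.171, 1.279, -1.266]
contact_force: [0.0, -0.0, 0.2]
opening: 0.0856
```

```bash
python3 plan.py .55 -.14 .22 -5 5; python3 heldfit.py clear_lid_jar .006 .464 -.283 0
```

```text
t 19.25 pos [ 0.4632 -0.2796  0.1736] phi -4.9 tilt 0.49 open 0.0856 F [ 0.  -0.   0.2] q [-0.68 -0.09  1.87 -0.    1.36 -0.59]
left 0.0001 
"delta_pos": [[-0.0489, -0.0155, 0.0247], [-0.0489, -0.0155, 0.0248], [-0.0488, -0.0155, 0.0248]] 
"dr": [[0.2, 0.0, -0.1], [0.1, 0.0, -0.0], [0.2, 0.1, -0.1]]
```

View pics/held.png

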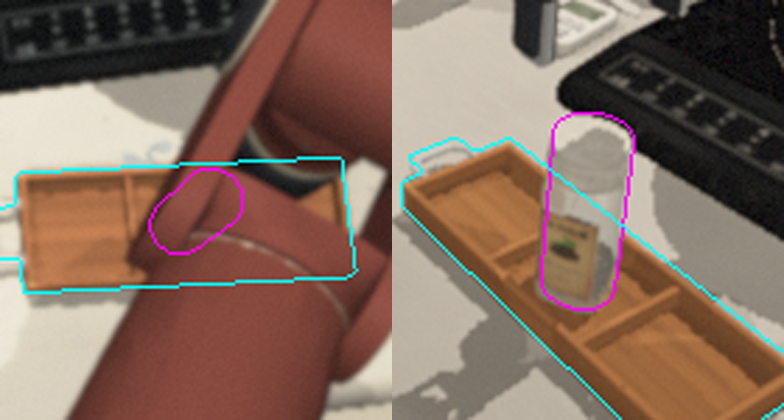

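Request:
servo_tool:
  delta_pos:
    - [-0.048,-0.025,0.02]
    - [-0.05,-0.015,0.026]
    - [-0.05,0,0.027]
    - [-0.055,0,0.027]
    - [-0.055,0,0.027]
  dr:
    - [0.2,0,0]
    - [0.1,0,0]
    - [0.1,0,0]
    - [0,0,0]
    - [0,0,0]
  grip: [1,1,1,1,1]

```text
t: 19.98
tool_pos: [0.6178, -0.0334, 0.2191]
tool_rot: [-1.158, 1.268, -1.287]
contact_force: [0.9, -1.0, 0.6]
opening: 0.0852
```

```bash
python3 plan.py .658 .0545 .2 -5 5 .06
```

```text
t 19.98 pos [ 0.6178 -0.0334  0.2191] phi -5.4 tilt 0.68 open 0.0852 F [ 0.9 -1.   0.6] q [-0.17  0.05  1.66 -0.    1.42 -0.08]
left 0.0000 
"delta_pos": [[-0.0457, 0.0095, 0.0157], [-0.0456, 0.0096, 0.016]] 
"dr": [[-0.3, -0.2, 0.1], [-0.3, -0.2, 0.1]]
```

Request:
servo_tool:
  delta_pos:
    - [-0.0457,0.0095,0.016]
    - [-0.045,0.0095,0.016]
  dr:
    - [-0.3,-0.2,0]
    - [-0.3,-0.2,0]
  grip: [1,1]

```text
t: 20.23
tool_pos: [0.66, 0.0579, 0.199]
tool_rot: [-1.17, 1.269, -1.276]
contact_force: [1.1, -0.2, 0.5]
opening: 0.0852
```

```bash
python3 plan.py .658 .0545 .095 -5 5 .04; python3 wfit.py slim_red_jar,.656,.055 pepper_mill,.62,.278
```

```text
t 20.23 pos [0.66   0.0579 0.199 ] phi -4.9 tilt 0.27 open 0.0852 F [ 1.1 -0.2  0.5] q [-0.02  0.17  1.56 -0.    1.41  0.06]
left 0.0001 
"delta_pos": [[0.001, 0.0347, -0.0006], [0.0011, 0.0346, -0.0006], [0.0011, 0.0347, -0.0007]] 
"dr": [[-0.0, 0.0, 0.1], [-0.0, 0.0, 0.1], [-0.1, 0.1, 0.1]]
slim_red_jar [0.6568 0.0552 0.    ] cost 0.059 0.97
```

View pics/wfit.png

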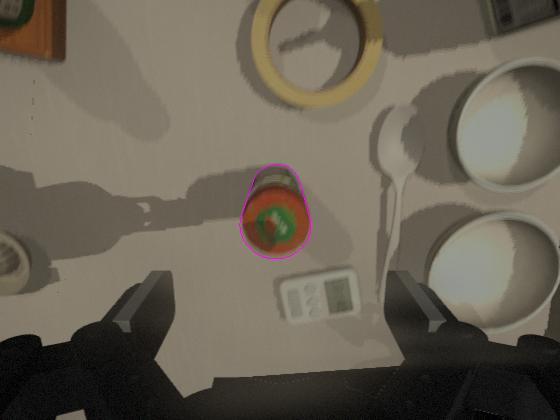

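Request:
servo_tool:
  delta_pos:
    - [0.001,0.035,-0.0015]
    - [0.001,0.035,-0.001]
    - [0.001,0.033,-0.0005]
  dr:
    - [0,0,0]
    - [0,0,0]
    - [0,0,0]
  grip: [1,1,1]

```text
t: 20.75
tool_pos: [0.6584, 0.0523, 0.0965]
tool_rot: [-1.166, 1.263, -1.279]
contact_force: [-1.2, 0.3, -0.4]
opening: 0.0854
```

```bash
python3 plan.py .657 .055 .095 -5 5 .04
```

```text
t 20.75 pos [0.6584 0.0523 0.0965] phi -4.9 tilt 0.55 open 0.0854 F [-1.2  0.3 -0.4] q [-0.03  0.26  1.64 -0.01  1.23  0.06]
left 0.0000 
"delta_pos": [[-0.0025, 0.0015, -0.0016]] 
"dr": [[-0.5, 0.1, 0.3]]
```

Request:
servo_tool:
  delta_pos:
    - [-0.0025,0.003,-0.0016]
    - [0,0,0]
    - [0,0,0]
    - [0,0,0]
    - [0,0,0]
  dr:
    - [-0.4,0,0.2]
    - [0,0,0]
    - [0,0,0]
    - [0,0,0]
    - [0,0,0]
  grip: [0.9,0.3,0.3,0.3,0.3]

```text
t: 21.38
tool_pos: [0.6569, 0.0527, 0.0951]
tool_rot: [-1.167, 1.272, -1.276]
contact_force: [0.7, -1.2, -1.7]
opening: 0.0434
```

Request:
servo_tool:
  delta_pos:
    - [0,0,0]
    - [0,0,0]
    - [0,-0.02,0]
    - [0,-0.05,0]
  dr:
    - [0,0,0]
    - [0,0,0]
    - [0,0,0]
    - [0,0,0]
  grip: [0.3,0.3,0.3,0.3]

```text
t: 21.88
tool_pos: [0.6537, 0.0531, 0.1625]
tool_rot: [-1.175, 1.279, -1.271]
contact_force: [0.9, -0.2, -0.6]
opening: 0.0435
```

```bash
python3 plan.py .4565 -.3655 .25 -5 9 .06
```

```text
t 21.88 pos [0.6537 0.0531 0.1625] phi -5.0 tilt 0.52 open 0.0435 F [ 0.9 -0.2 -0.6] q [-0.03  0.19  1.6  -0.    1.36  0.06]
left 0.0001 
"delta_pos": [[0.0543, -0.0106, -0.0201], [0.0543, -0.0107, -0.02], [0.0543, -0.0107, -0.02], [0.0543, -0.0107, -0.02], [0.0543, -0.0107, -0.02], [0.0543, -0.0107, -0.02], [0.0543, -0.0108, -0.0201], [0.0544, -0.0109, -0.02]] 
"dr": [[0.1, -0.0, 0.0], [0.1, -0.0, 0.0], [0.0, -0.0, 0.0], [0.1, -0.0, 0.0], [0.0, -0.0, 0.0], [0.1, -0.0, 0.1], [0.0, -0.0, 0.0], [0.1, -0.0, 0.1]]
```

Request:
servo_tool:
  delta_pos:
    - [0.05,-0.03,-0.02]
    - [0.054,-0.03,-0.02]
    - [0.054,-0.01,-0.02]
    - [0.054,-0.005,-0.02]
    - [0.054,-0.005,-0.02]
  dr:
    - [0,0,0]
    - [0,0,0]
    - [0,0,0]
    - [0,0,0]
    - [0,0,0]
  grip: [0.3,0.3,0.3,0.3,0.3]

```text
t: 22.5
tool_pos: [0.5349, -0.205, 0.2601]
tool_rot: [-1.167, 1.254, -1.279]
contact_force: [0.2, -0.8, -0.6]
opening: 0.0435
```

```bash
python3 plan.py .4565 -.3655 .245 -5 9 .06
```

```text
t 22.50 pos [ 0.5349 -0.205   0.2601] phi -4.5 tilt 0.86 open 0.0435 F [ 0.2 -0.8 -0.6] q [-0.5  -0.09  1.73 -0.    1.49 -0.42]
left 0.0001 
"delta_pos": [[0.0554, 0.0051, -0.0219], [0.0554, 0.0052, -0.0217], [0.0555, 0.0051, -0.0215]] 
"dr": [[-0.3, 0.2, 0.1], [-0.2, 0.1, 0.2], [-0.3, 0.2, 0.1]]
```

Request:
servo_tool:
  delta_pos:
    - [0.0555,0.003,-0.022]
    - [0.0555,0.005,-0.022]
    - [0.053,0.005,-0.021]
  dr:
    - [-0.3,0.2,0.1]
    - [-0.2,0.1,0.1]
    - [-0.2,0.1,0.1]
  grip: [0.3,0.3,0.3]

```text
t: 22.88
tool_pos: [0.4549, -0.3688, 0.2552]
tool_rot: [-1.166, 1.261, -1.283]
contact_force: [0.6, -0.6, -1.3]
opening: 0.0433
```

```bash
python3 plan.py .4565 -.3655 .15 -5 9 .05; python3 wfit.py clear_lid_jar,.464,-.283
```

```text
t 22.88 pos [ 0.4549 -0.3688  0.2552] phi -4.9 tilt 0.73 open 0.0433 F [ 0.6 -0.6 -1.3] q [-0.81 -0.05  1.7   0.    1.48 -0.72]
left 0.0000 
"delta_pos": [[-0.0014, 0.0351, 0.0001], [-0.0014, 0.0351, 0.0002], [-0.0012, 0.035, 0.0003]] 
"dr": [[-0.2, 0.0, 0.1], [-0.2, 0.0, 0.2], [-0.2, 0.1, 0.1]]
clear_lid_jar [ 0.4622 -0.2836  0.    ] cost 0.049 0.84
```

View pics/wfit.png

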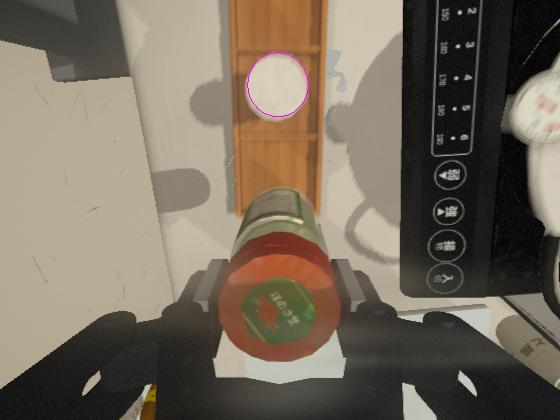

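Request:
servo_tool:
  delta_pos:
    - [-0.0012,0.04,0]
    - [-0.001,0.04,0]
    - [0,0.04,0]
    - [0,0.02,0]
  dr:
    - [-0.2,0,0.1]
    - [-0.2,0,0.1]
    - [-0.2,0,0.1]
    - [0,0,0]
  grip: [0.3,0.3,0.3,0.3]

```text
t: 23.48
tool_pos: [0.4574, -0.3725, 0.1203]
tool_rot: [-1.166, 1.267, -1.29]
contact_force: [0.0, -0.4, -0.7]
opening: 0.0435
```

```bash
python3 plan.py .4565 -.3655 .105 -5 9 .05
```

```text
t 23.48 pos [ 0.4574 -0.3725  0.1203] phi -5.4 tilt 0.79 open 0.0435 F [ 0.  -0.4 -0.7] q [-0.81  0.07  1.81 -0.    1.25 -0.71]
left 0.0000 
"delta_pos": [[-0.0071, 0.0152, -0.0017]] 
"dr": [[-0.5, -0.4, 0.6]]
```

Request:
servo_tool:
  delta_pos:
    - [-0.007,0.01,-0.0015]
    - [0,0.003,0]
  dr:
    - [-0.5,-0.4,0.6]
    - [0,0,0]
  grip: [0.3,0.3]

```text
t: 23.72
tool_pos: [0.4574, -0.3647, 0.1077]
tool_rot: [-1.168, 1.272, -1.272]
contact_force: [0.1, -0.3, -1.3]
opening: 0.0435
```

Request:
servo_tool:
  delta_pos:
    - [0,0.004,0]
    - [0,0.001,0]
  dr:
    - [0,0,0]
    - [0,0,0]
  grip: [0.3,0.3]

```text
t: 23.98
tool_pos: [0.4587, -0.3657, 0.1051]
tool_rot: [-1.168, 1.268, -1.275]
contact_force: [0.2, 0.2, -0.3]
opening: 0.0435
```

Request:
servo_tool:
  delta_pos:
    - [0,0.003,0]
    - [0,0.002,0]
  dr:
    - [0,0,0]
    - [0,0,0]
  grip: [0.3,0.3]

```text
t: 24.22
tool_pos: [0.4593, -0.3665, 0.1013]
tool_rot: [-1.168, 1.266, -1.278]
contact_force: [-0.2, 0.4, -1.2]
opening: 0.0433
```

Request:
servo_tool:
  delta_pos:
    - [0,0.002,0]
    - [0,0,0]
  dr:
    - [0,0,0]
    - [0,0,0]
  grip: [0.3,0.3]

```text
t: 24.48
tool_pos: [0.4593, -0.3665, 0.0991]
tool_rot: [-1.168, 1.266, -1.278]
contact_force: [0.1, 0.8, -0.5]
opening: 0.0434
```

Request:
servo_tool:
  delta_pos:
    - [0,0.002,0]
  dr:
    - [0,0,0]
  grip: [0.3]

```text
t: 24.6
tool_pos: [0.4597, -0.3672, 0.0985]
tool_rot: [-1.168, 1.265, -1.279]
contact_force: [-2.4, 1.0, 10.1]
opening: 0.0431
```

Contact at 0.0985 (10 N up). Release.

Request:
servo_tool:
  delta_pos:
    - [0,0,0]
    - [0,0,0]
    - [0,0,0]
    - [0,-0.03,0]
    - [0,-0.05,0]
  dr:
    - [0,0,0]
    - [0,0,0]
    - [0,0,0]
    - [0,0,0]
    - [0,0,0]
  grip: [0.6,0.9,1,1,1]

```text
t: 25.22
tool_pos: [0.457, -0.3644, 0.1744]
tool_rot: [-1.168, 1.274, -1.27]
contact_force: [0.1, -0.3, 0.3]
opening: 0.0855
```

```bash
python3 plan.py .62 .18 .26 -5 12; python3 - <<'E'
from station import ctrl
import cv2
cv2.imwrite('pics/s6.png',ctrl.get_image('scene')[130:400,200:480,::-1].repeat(2,0).repeat(2,1))
E
```

```text
t 25.23 pos [ 0.457  -0.3644  0.1744] phi -4.9 tilt 0.17 open 0.0855 F [ 0.1 -0.3  0.3] q [-0.8   0.01  1.77 -0.    1.36 -0.71]
left 0.0001 
"delta_pos": [[-0.0556, -0.0085, 0.0116], [-0.0557, -0.0085, 0.0116], [-0.0556, -0.0085, 0.0116], [-0.0557, -0.0085, 0.0116], [-0.0556, -0.0085, 0.0116], [-0.0557, -0.0085, 0.0115], [-0.0556, -0.0086, 0.0116], [-0.0557, -0.0085, 0.0115], [-0.0556, -0.0086, 0.0116], [-0.0557, -0.0085, 0.0115]] 
"dr": [[0.0, 0.0, -0.0], [0.0, 0.0, -0.0], [0.0, 0.0, -0.0], [0.0, 0.0, -0.0], [0.0, 0.0, -0.0], [0.0, 0.0, -0.0], [0.0, 0.0, -0.0], [0.0, 0.0, -0.0], [0.1, 0.0, -0.0], [0.0, 0.1, -0.1]]
```

View pics/s6.png

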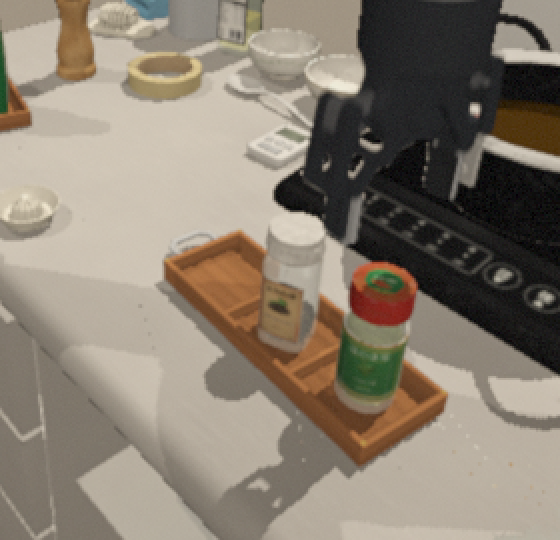

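Both slim jars stand upright in their compartments (clear ~290,290; red ~370,340). Now the mill.

Request:
servo_tool:
  delta_pos:
    - [-0.04,-0.045,0.01]
    - [-0.0555,-0.03,0.012]
    - [-0.0555,-0.01,0.012]
    - [-0.0555,-0.003,0.012]
    - [-0.0555,0,0.012]
  dr:
    - [0,0,0]
    - [0,0,0]
    - [0,0,0]
    - [0,0,0]
    - [0,0,0]
  grip: [1,1,1,1,1]

```text
t: 25.9
tool_pos: [0.5419, -0.1105, 0.2735]
tool_rot: [-1.16, 1.26, -1.294]
contact_force: [1.2, -0.6, 0.8]
opening: 0.0853
```

Request:
servo_tool:
  delta_pos:
    - [-0.0555,0,0.012]
    - [-0.0555,0,0.012]
    - [-0.0555,0,0.012]
    - [-0.0555,0,0.012]
  dr:
    - [0,0,0]
    - [0,0,0]
    - [0,0,0]
    - [0,0,0]
  grip: [1,1,1,1]

```text
t: 26.4
tool_pos: [0.612, 0.1136, 0.2723]
tool_rot: [-1.157, 1.257, -1.296]
contact_force: [0.7, -0.4, 0.2]
opening: 0.0855
```

```bash
python3 plan.py .62 .22 .26 -5 12; python3 wfit.py pepper_mill,.62,.278
```

```text
t 26.40 pos [0.612  0.1136 0.2723] phi -5.4 tilt 1.35 open 0.0855 F [ 0.7 -0.4  0.2] q [ 0.07  0.02  1.6  -0.01  1.5   0.16]
left 0.0000 
"delta_pos": [[-0.0534, 0.0056, -0.0011], [-0.0533, 0.0058, -0.0009]] 
"dr": [[-0.6, -0.2, 0.3], [-0.6, -0.2, 0.3]]
pepper_mill [0.6203 0.2786 0.    ] cost 0.020 0.73
```

View pics/wfit.png

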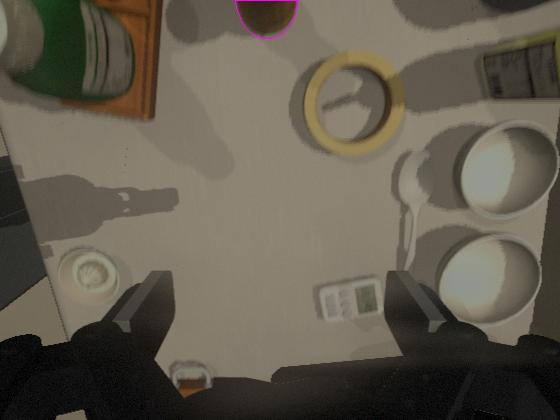

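Request:
servo_tool:
  delta_pos:
    - [-0.055,0.005,-0.001]
    - [-0.055,0.01,-0.001]
    - [-0.053,0.01,-0.001]
  dr:
    - [-0.5,0,0.2]
    - [-0.4,0,0.2]
    - [-0.3,0,0.2]
  grip: [1,1,1]

```text
t: 26.88
tool_pos: [0.6254, 0.2799, 0.2462]
tool_rot: [-1.162, 1.276, -1.278]
contact_force: [-0.2, -0.8, 0.3]
opening: 0.0858
```

```bash
python3 plan.py .62 .2785 .127 -5 5 .04; python3 wfit.py pepper_mill,.62,.2785
```

```text
t 26.88 pos [0.6254 0.2799 0.2462] phi -5.3 tilt 0.10 open 0.0858 F [-0.2 -0.8  0.3] q [ 0.31  0.19  1.46 -0.    1.49  0.41]
left 0.0000 
"delta_pos": [[0.0007, 0.0397, -0.0018], [0.0006, 0.0397, -0.0019], [0.0007, 0.0398, -0.0018]] 
"dr": [[-0.0, -0.1, -0.0], [-0.0, -0.1, -0.0], [-0.1, -0.1, -0.0]]
pepper_mill [0.6231 0.2864 0.    ] cost 0.163 0.73
```

View pics/wfit.png

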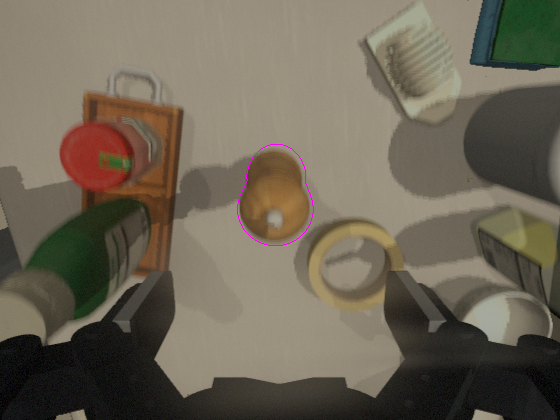

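```bash
python3 - <<'E'
from h import *
from station import ctrl
p=ctrl.camera_params('wrist')
print(unproj(274,218,p,.157),unproj(275,205,p,.149), proj(np.array([[.62,.2785,.157],[.62,.2785,0]]),p))
E
```

```text
[0.62071645 0.28679008 0.157     ] [0.62182859 0.29309036 0.149     ] [[274.06024183 230.39974926]
 [276.15748058 181.64132753]]
```

Request:
servo_tool:
  delta_pos:
    - [-0.002,0.04,-0.0015]
    - [-0.002,0.04,-0.0015]
    - [-0.001,0.035,-0.0015]
  dr:
    - [0,0,0]
    - [0,0,0]
    - [0,0,0]
  grip: [1,1,1]

```text
t: 27.35
tool_pos: [0.6234, 0.2878, 0.1312]
tool_rot: [-1.158, 1.269, -1.275]
contact_force: [-0.5, 0.3, 0.1]
opening: 0.0859
```

```bash
python3 plan.py .621 .285 .127 -5 5 .04;  python3 - <<'E'
from station import ctrl
import cv2
cv2.imwrite('pics/w7.png',ctrl.get_image('wrist')[:,:,::-1])
E
```

```text
t 27.35 pos [0.6234 0.2878 0.1312] phi -5.0 tilt 0.49 open 0.0859 F [-0.5  0.3  0.1] q [ 0.32  0.28  1.56 -0.    1.3   0.41]
left 0.0001 
"delta_pos": [[0.003, 0.0042, -0.0021]] 
"dr": [[-0.5, -0.0, -0.2]]
```

View pics/w7.png

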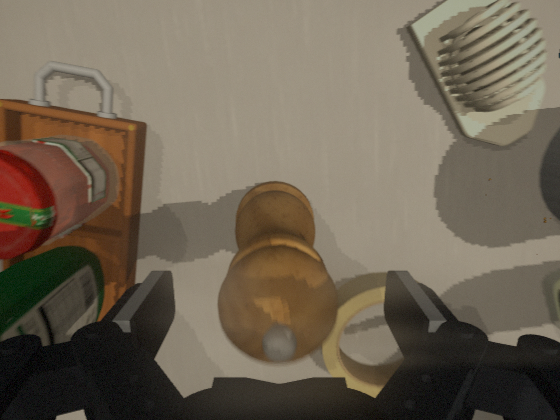

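```bash
python3 - <<'E'
from h import *
from station import ctrl
p=ctrl.camera_params('wrist')
print(unproj(278,341,p,.155),ctrl.get_obs()['tool_pos'])
E
```

```text
[0.61913238 0.28560523 0.155     ] [0.62003274 0.28667463 0.12465714]
```

Request:
servo_tool:
  delta_pos:
    - [0,-0.001,0]
    - [0,0,0]
    - [0,0,0]
    - [0,0,0]
    - [0,0,0]
  dr:
    - [0,0,0]
    - [0,0,0]
    - [0,0,0]
    - [0,0,0]
    - [0,0,0]
  grip: [0.8,0.35,0.35,0.35,0.35]
  grip_force: 45

```text
t: 28.02
tool_pos: [0.6225, 0.2855, 0.1305]
tool_rot: [-1.162, 1.272, -1.276]
contact_force: [-0.6, 0.8, -1.6]
opening: 0.0458
```

Request:
servo_tool:
  delta_pos:
    - [0,0,0]
    - [0,-0.02,0]
    - [0,-0.05,0]
    - [0,-0.03,0]
  dr:
    - [0,0,0]
    - [0,0,0]
    - [0,0,0]
    - [0,0,0]
  grip: [0.35,0.35,0.35,0.35]

```text
t: 28.52
tool_pos: [0.6205, 0.2851, 0.2322]
tool_rot: [-1.167, 1.275, -1.275]
contact_force: [0.2, -0.3, -0.5]
opening: 0.0459
```

```bash
python3 plan.py .47 -.204 .26 -5 12 .06;  python3 - <<'E'
from station import ctrl
import cv2
cv2.imwrite('pics/s7.png',ctrl.get_image('scene')[30:280,130:430,::-1].repeat(2,0).repeat(2,1))
E
```

```text
t 28.52 pos [0.6205 0.2851 0.2322] phi -5.1 tilt 0.07 open 0.0459 F [ 0.2 -0.3 -0.5] q [ 0.32  0.19  1.48 -0.    1.47  0.41]
left 0.0000 
"delta_pos": [[0.0556, -0.003, -0.0118], [0.0556, -0.003, -0.0118], [0.0556, -0.003, -0.0118], [0.0556, -0.003, -0.0118], [0.0556, -0.003, -0.0118], [0.0556, -0.0031, -0.0119], [0.0557, -0.003, -0.0118], [0.0556, -0.0031, -0.0119], [0.0556, -0.003, -0.0119]] 
"dr": [[0.0, -0.0, 0.0], [0.0, -0.0, 0.0], [0.0, -0.0, 0.0], [0.0, -0.0, 0.0], [0.0, -0.0, 0.0], [0.0, -0.0, 0.0], [0.0, -0.0, 0.0], [0.0, -0.1, 0.0], [0.0, -0.0, 0.1]]
```

View pics/s7.png

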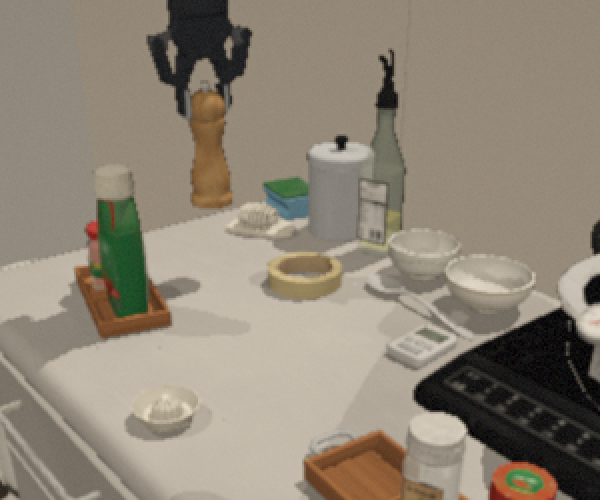

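Request:
servo_tool:
  delta_pos:
    - [0.04,-0.003,-0.009]
    - [0.055,0,-0.012]
    - [0.055,0,-0.012]
    - [0.055,0,-0.012]
    - [0.055,0,-0.012]
  dr:
    - [0,0,0]
    - [0,0,0]
    - [0,0,0]
    - [0,0,0]
    - [0,0,0]
  grip: [0.35,0.35,0.35,0.35,0.35]

```text
t: 29.2
tool_pos: [0.5424, 0.0284, 0.2441]
tool_rot: [-1.157, 1.259, -1.274]
contact_force: [0.7, -0.3, -0.7]
opening: 0.0462
```

```bash
python3 plan.py .4713 -.2041 .21 -5 12 .055
```

```text
t 29.20 pos [0.5424 0.0284 0.2441] phi -4.7 tilt 0.88 open 0.0462 F [ 0.7 -0.3 -0.7] q [-0.09 -0.15  1.81  0.    1.47 -0.01]
left 0.0000 
"delta_pos": [[0.0475, 0.0065, -0.0105], [0.0476, 0.0066, -0.0104], [0.0476, 0.0066, -0.0103], [0.0475, 0.0067, -0.0102], [0.0476, 0.0067, -0.0101]] 
"dr": [[-0.2, 0.1, -0.0], [-0.2, 0.1, -0.0], [-0.2, 0.0, -0.1], [-0.1, 0.1, -0.0], [-0.2, 0.0, -0.1]]
```

Request:
servo_tool:
  delta_pos:
    - [0.0475,0.005,-0.0105]
    - [0.0475,0.005,-0.0105]
    - [0.0475,0.005,-0.0105]
    - [0.0475,0.006,-0.01]
    - [0.044,0.006,-0.01]
  dr:
    - [-0.2,0.1,0]
    - [-0.2,0.1,0]
    - [-0.2,0,0]
    - [-0.1,0,0]
    - [-0.1,0,0]
  grip: [0.35,0.35,0.35,0.35,0.35]

```text
t: 29.82
tool_pos: [0.4687, -0.2082, 0.219]
tool_rot: [-1.161, 1.265, -1.276]
contact_force: [0.7, -0.9, -0.3]
opening: 0.0461
```

```bash
python3 plan.py .4713 -.2041 .16 -5 12 .055; python3 - <<'E'
from station import ctrl
import cv2
cv2.imwrite('pics/w8.png',ctrl.get_image('wrist')[:,:,::-1])
cv2.imwrite('pics/s8.png',ctrl.get_image('scene')[80:380,180:460,::-1].repeat(2,0).repeat(2,1))
E
```

```text
t 29.82 pos [ 0.4687 -0.2082  0.219 ] phi -4.9 tilt 0.49 open 0.0461 F [ 0.7 -0.9 -0.3] q [-0.57 -0.21  1.9   0.    1.44 -0.48]
left 0.0000 
"delta_pos": [[-0.0021, 0.0295, 0.0009], [-0.0021, 0.0295, 0.0009]] 
"dr": [[-0.2, 0.1, -0.0], [-0.3, 0.0, -0.0]]
```

View pics/s8.png

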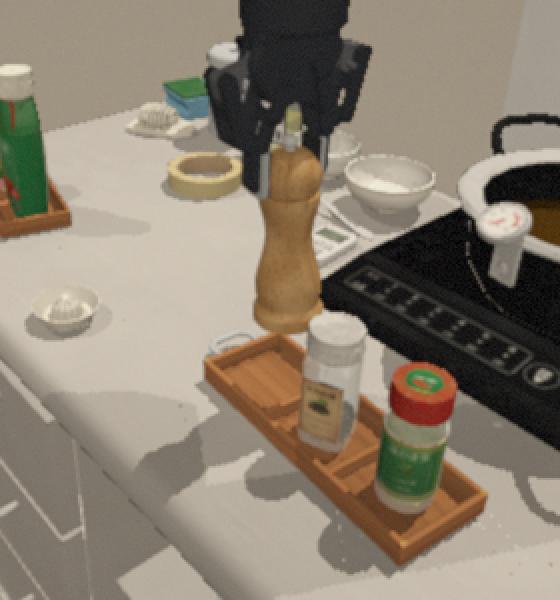

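Request:
servo_tool:
  delta_pos:
    - [-0.003,0.0295,0.001]
    - [-0.002,0.0295,0.001]
    - [0,0.015,0]
  dr:
    - [-0.2,0,0]
    - [-0.2,0,0]
    - [0,0,0]
  grip: [0.35,0.35,0.35]

```text
t: 30.3
tool_pos: [0.4724, -0.2054, 0.146]
tool_rot: [-1.162, 1.271, -1.281]
contact_force: [0.4, -0.1, -1.4]
opening: 0.0461
```

```bash
python3 plan.py .4713 -.2041 .139 -5 12 .055
```

```text
t 30.30 pos [ 0.4724 -0.2054  0.146 ] phi -5.3 tilt 0.36 open 0.0461 F [ 0.4 -0.1 -1.4] q [-0.56 -0.13  1.96  0.    1.3  -0.46]
left 0.0001 
"delta_pos": [[-0.0012, 0.007, -0.0013]] 
"dr": [[-0.3, -0.3, 0.1]]
```

Request:
servo_tool:
  delta_pos:
    - [-0.001,0.005,-0.001]
    - [0,0.003,0]
  dr:
    - [-0.3,-0.3,0]
    - [0,0,0]
  grip: [0.35,0.35]

```text
t: 30.55
tool_pos: [0.4718, -0.2036, 0.1379]
tool_rot: [-1.169, 1.271, -1.273]
contact_force: [0.4, -0.3, -0.7]
opening: 0.0463
```

Request:
servo_tool:
  delta_pos:
    - [0,0.002,0]
    - [0,0.001,0]
  dr:
    - [0,0,0]
    - [0,0,0]
  grip: [0.35,0.35]

```text
t: 30.8
tool_pos: [0.4728, -0.2039, 0.1364]
tool_rot: [-1.168, 1.268, -1.275]
contact_force: [0.5, -0.2, -0.7]
opening: 0.046
```

Request:
servo_tool:
  delta_pos:
    - [0,0.002,0]
  dr:
    - [0,0,0]
  grip: [0.35]

```text
t: 30.92
tool_pos: [0.4731, -0.2042, 0.135]
tool_rot: [-1.168, 1.267, -1.276]
contact_force: [-0.6, -0.1, -1.3]
opening: 0.0466
```

Request:
servo_tool:
  delta_pos:
    - [0,0.002,0]
  dr:
    - [0,0,0]
  grip: [0.35]

```text
t: 31.05
tool_pos: [0.4733, -0.2043, 0.1332]
tool_rot: [-1.167, 1.266, -1.276]
contact_force: [-0.6, 0.9, 3.2]
opening: 0.046
```

Request:
servo_tool:
  delta_pos:
    - [0,0.001,0]
  dr:
    - [0,0,0]
  grip: [0.35]

```text
t: 31.18
tool_pos: [0.4736, -0.2047, 0.1331]
tool_rot: [-1.168, 1.266, -1.277]
contact_force: [-1.6, 0.8, 5.2]
opening: 0.0465
```

Request:
servo_tool:
  delta_pos:
    - [0,0,0]
    - [0,0,0]
    - [0,0,0]
    - [0,-0.03,0]
    - [0,-0.05,0]
  dr:
    - [0,0,0]
    - [0,0,0]
    - [0,0,0]
    - [0,0,0]
    - [0,0,0]
  grip: [0.6,0.9,1,1,1]

```text
t: 31.8
tool_pos: [0.4706, -0.2027, 0.2092]
tool_rot: [-1.17, 1.275, -1.269]
contact_force: [0.3, -0.6, -0.2]
opening: 0.0851
```

Request:
servo_tool:
  delta_pos:
    - [0,-0.05,0]
    - [-0.06,-0.02,0]
    - [-0.06,0,0]
    - [-0.06,0,0]
    - [-0.06,0,0]
  dr:
    - [0,0,0]
    - [0,0,0]
    - [0,0,0]
    - [0,0,0]
    - [0,0,0]
  grip: [1,1,1,1,1]

```text
t: 32.42
tool_pos: [0.4943, 0.037, 0.2872]
tool_rot: [-1.159, 1.272, -1.285]
contact_force: [1.5, 0.1, -0.1]
opening: 0.0852
```

```bash
python3 - <<'E'
from h import *
from station import ctrl
import pickle
_,_,old=pickle.load(open('d0.pkl','rb'))
P={'sauce_bottle':(.458,.241,-.262,.006),'squat_red_jar':(.4812,.3274,0,.006),'pepper_mill':(.4713,-.2041,0,.006),'clear_lid_jar':(.4639,-.2848,0,.006),'slim_red_jar':(.4565,-.3655,0,.006)}
for c in('top','scene'):
    p=ctrl.camera_params(c); im=ctrl.get_image(c); raw=im.copy()
    for n in('timer','tape_roll','reamer'):
        pass
    for n,(x,y,w,z) in P.items():
        r=cv2.resize((render(n,x,y,w,p,z)>.5).astype(np.uint8),(W,H)); cs,_=cv2.findContours(r,0,1); cv2.drawContours(im,cs,-1,(255,0,255),1)
    cv2.imwrite(f'pics/end_{c}.png',cv2.resize(im,None,fx=1.4,fy=1.4)[:,:,::-1])
    d=[ (n,[ [int(q) for q in t['extent']] for t in ctrl.masks_of(c,n)[:1]]) for n in('timer','tape_roll','reamer')]; print(c,d)
print(ctrl.get_obs()['t'])
E
```

```text
top [('timer', [[281, 129, 304, 168]]), ('tape_roll', [[160, 136, 178, 177]]), ('reamer', [[280, 282, 294, 305]])]
scene [('timer', [[331, 190, 357, 210]]), ('tape_roll', [[260, 155, 303, 180]]), ('reamer', [[195, 224, 227, 243]])]
32.825
```

View pics/end_top.png

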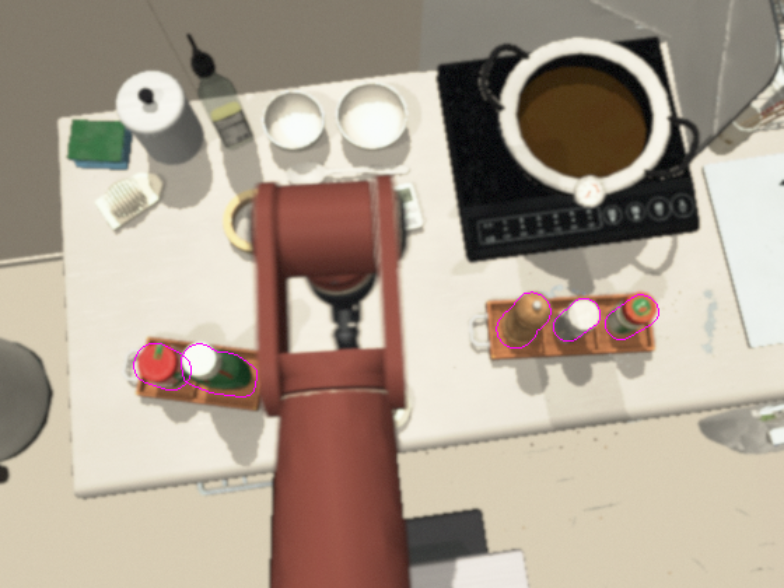

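View pics/end_scene.png

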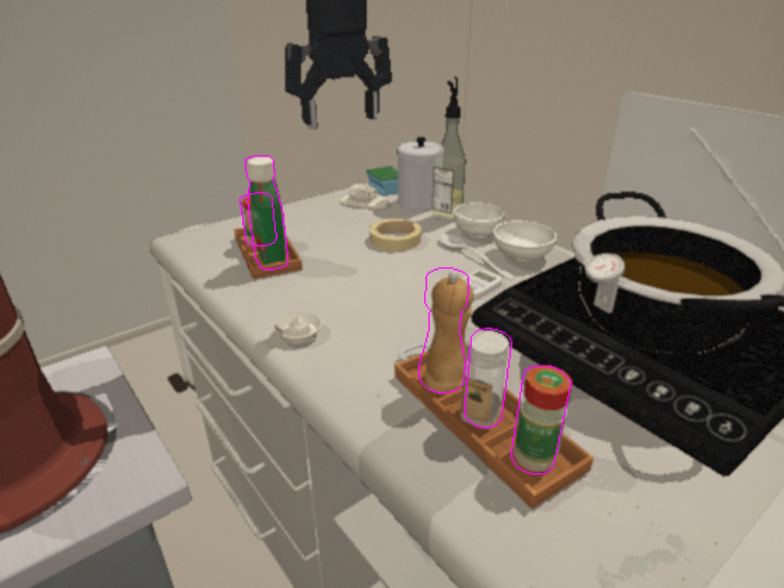

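```bash
python3 - <<'E'
from h import *
from station import ctrl
C={'caddy_two':(.4690,.2805,-.262),'caddy_three':(.4639,-.2848,-.091)}
G={'squat_red_jar':('caddy_two',0.0485,(.4812,.3274)),'pepper_mill':('caddy_three',.081,(.4713,-.2041)),'clear_lid_jar':('caddy_three',0,(.4639,-.2848)),'slim_red_jar':('caddy_three',-.081,(.4565,-.3655))}
for n in M:  M[n]=[q+[0,0,.006] for q in M[n]] if n in G else M[n]
cams={c:ctrl.camera_params(c) for c in('top','scene')}
for c in cams: ctrl.get_image(c)
for n,(cd,yc,x0) in G.items():
    for c in cams:
        r=ctrl.masks_of(c,n)[:3]
        bs=[fit(n,{c:d['pixels']},cams,x0) for d in r]
        if not bs: continue
        b=min(bs,key=lambda t:t[1]); w=C[cd][2]; d=b[0][:2]-C[cd][:2]
        l=np.array([np.cos(w)*d[0]+np.sin(w)*d[1],-np.sin(w)*d[0]+np.cos(w)*d[1]-yc])
        print(n,c,'off mm',np.round(l*1000,1),'cost %.2f'%b[1])
E
```

```text
squat_red_jar top off mm [ 1.2 -2.2] cost 0.16
squat_red_jar scene off mm [-9.4 19.2] cost 0.76
pepper_mill top off mm [ 1.7 -2.7] cost 0.12
pepper_mill scene off mm [ 0.8 -7.1] cost 0.15
clear_lid_jar top off mm [-2.3  2.5] cost 0.05
clear_lid_jar scene off mm [-5.1  0.7] cost 0.07
slim_red_jar top off mm [5.  0.7] cost 0.07
slim_red_jar scene off mm [5.4 2.7] cost 0.07
```

All are well inside ±20 mm. The squat jar's scene-camera fit is unusable because the bottle hides the jar. Handing in.

```bash
python3 - <<'E'
from station import ctrl
print(ctrl.get_obs()['t'], ctrl.finish_job())
E
```

```text
the job is handed in; nothing more can be done
33.325 None
```

I placed all five condiments upright in their named compartments, lowered each one to floor contact, released it and backed off. I handed the job in at about 33 s of the 128 s limit; no verdict was reported.

**Position checks:** fits to the last top and scene pictures put the pepper mill, both slim jars and the squat jar within about 7 mm of their compartment centres; the limit is 20 mm. I checked the sauce bottle only by overlaying its outline on the pictures. It matched to within a few mm, with the bottle turned to line up with the caddy.

**Checks that failed or disagreed:**
- The scene-camera fit for the squat jar was unusable (cost 0.76) because the bottle hides the jar. I relied on the top camera and an earlier wrist view, which both show it centred.
- The two cameras differ by about 4 mm on the pepper mill.
- In the last top picture the arm partly hides the timer, tape roll and reamer, so I relied on the scene picture. It shows all three within a few pixels of where they started, though not every edge matches because some were partly hidden in the first picture.

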